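# Walk the sticky lid of the sweets case home and turn the catch

## Task

Close the sweets case for the night: its glazed lid sticks in the two tracks and binds when it goes askew, so push it away along the tracks by working at its two ends in turn, gently and never forcing it when it binds, until it is fully home against the far board at both ends. Then swing the small brass turn-button round behind the lid's near edge so that the lid is locked shut, and leave the goods standing beside the case alone.

Things in the scene. Friction and masses are not known exactly. Their poses are not given: they have to be found in the camera images.
- case: wooden counter-top sweets case, fixed, 330 mm deep (x), 410 wide (y), 142 high. Origin: centre of its underside; x points away from the robot, the way the lid closes. Near half: deck at height 75, lid parked above; far half: open well of sweets. Tracks along x at y = +-180 mm (26 wide, top at 120.5) hold the lid's ends in. The rubber strip on the far board, face at x = +150 mm, is the stop.
- lid: glazed lid, a flat slab 140 mm deep (x), 320 wide (y), from 105 to 129 mm above the counter, about 0.85 kg; nothing to grip, cannot be lifted out. Origin: centre of its underside; x points away from the robot. Glides 70 mm long run in the tracks with 1 to 2 mm side play; it must slide 78 to 102 mm in the case's +x. Sugar makes left and right track stick in different, unknown places.
- lid_left (a point): centre of the left (+y) brass thumb plate on the lid's near face, 120 mm left of the middle, 117 mm above the counter: a place to push. The 24 mm high face is free behind and the deck lies 30 mm below it, so closed fingers reach down behind it. Pushing one end along takes about 4 to 14 N, up to some 25 N to free it when jammed; more than 30 N would strain the pane.
- lid_right (a point): centre of the right (-y) thumb plate, 120 mm right of the middle, 117 mm above the counter. Pushed at one end only, or at the middle, the lid turns askew until one plate leads the other by some 6 to 16 mm along the track, the play differing from case to case, and binds: the force then climbs steeply at once. Pushing the end that lags frees it, the more easily the more gently it was jammed.
- home_left (a point): where lid_left is when the lid is fully home: at (10, 120, 117) mm in the case's frame.
- home_right (a point): where lid_right is when the lid is fully home: at (10, -120, 117) mm in the case's frame.
- catch_pivot (a point): pivot (vertical axis) of the brass turn-button on top of the left track, at (0, 180, 129) mm in the case's frame. The button is a bar 12 mm wide reaching 48 mm from the pivot to its round end, 123 to 135 mm above the counter, with a hub 18 mm across.
- catch (a joint): angle of the turn-button. 0: its bar points to the case's -x (towards the robot, along the track, clear of the lid); it grows counter-clockwise seen from above; 1.57, its stop: the bar points to the case's -y, across behind the lid's near face, 4 mm off it when the lid is home, and locks it. Starts at -0.6 to 0.05; 0.06 N m of friction; stays where it is left.
- jar: closed amber glass jar of sweets, 80 mm across, 125 mm high, standing to the right of the case; leave alone. Origin: centre of its underside.
- packet: pale paper packet with a cardboard band, 50 x 90 x 110 mm (x, y, z), standing to the right of the case; leave alone. Origin: centre of its underside.
- tin: round red tin 90 mm across, 60 mm high, standing to the left of the case; leave alone. Origin: centre of its underside.

How it is judged:
By the outcome, as a careful person would: the job done as asked, in the order asked, and still so for the second after the job is handed in, with the robot touching nothing.
It also fails if it takes over 72 s, if anything falls off the work surface, if the arm or the gripper's body presses on something with over 40 N, if the wrist force passes 120 N, or if a joint passes its speed limit or range.

## Robot

A 6-joint arm with a two-finger parallel gripper is mounted at the origin on the work surface. World frame = base frame: x ahead of the robot, y to its left, z up, the work surface at z = 0. Lengths are in m, angles in rad, forces in N, time in s.
With the tool pointing down it reaches from about 0.375 to 0.975 m from the base axis. Payload 3.8 kg.
Tool frame: the origin (TCP) lies midway between the tips of the shut fingers; the grasp point (between the pads) lies 19 mm behind it; x points along the fingers, y is the direction in which the jaws open and shut, and the axes are right-handed (so a half turn about x gives the same grasp; the last joint's range is limited). The gripper opens to 85 mm and grips with 20 to 120 N. Pads are 22 mm wide; open, the fingers measure 114 mm over their backs; the gripper's body (76 mm by 85 mm) begins 54 mm behind the grasp point. The pads swing forward as they close: fully open they stand 13 mm farther back than shut.
Start: joints at [1.143, 0.264, 1.604, -0, 1.274, -0.037], TCP at [0.257, 0.624, 0.231] pointing down, gripper open.
Joint ranges: [-2.63, 2.63], [-0.94, 2.18], [0.31, 2.57], [-1.31, 4.45], [0, 2.66], [-2.55, 2.55]. Speed limits (rad/s): [2.57, 2.57, 3.14, 3.14, 3.14, 3.14].

## Interface

Orientations are given as a rotation vector (axis times angle).
In Python, from workcell import read_state, read_camera, get_calibration, finish_job gives the robot as it stands. The module is installed in compiled form; this text tells all that it offers.
- The arm moves only by the shell command python3 -m creep 'ROWS' [FORCE]. ROWS is JSON, a list of rows, each a list of 3 entries, a list of its own where there are three numbers: the closure in counts, from 0 (fully open) to 255 (shut), then the shift along the world's x, y, z in mm, then the turn about the world's z in rad. In form: [[hand, [tx, ty, tz], spin], ...]. A call has exactly 8 rows; each row shifts and turns the commanded pose from where the row before left it; what a row does not reach is not made up. A row lasts 1/12 s, in which the tool goes at most 41.7 mm and 7.16 degrees, less where a joint would pass 70% of its speed; a pose out of reach is approached as far as the arm can. A call is refused whole if a number of a shift passes 41.7 or a number of a turn 0.125, either way. A call with a gripper value outside its range is refused whole. The fingers move at their own pace and stop on an object; FORCE is the grip in N (left out, the last holds). Time passes only in rows, so rows that do not move let the fingers close, or fill a call up. It gives the time, the measured TCP pose, the force and the opening at its end, in the units of the state.
- read_state(): the state, without advancing time (a new reading comes with each control period).
- read_camera(name): name is "scene" or "top" or "wrist"; returns (picture, depth): 420x560x3 uint8, blue, green, red; 420x560 float32, m along the optical axis (not along the pixel's ray), 0 where there is no reading.
- get_calibration(name): a dict with "K" (3x3 intrinsics, pixels), "eye" and "orientation" of the camera in the world. Camera axes: x right, y down, z forward; pixel columns grow to the right and rows downward; lengths in m; the calibration is good to about 2 mm. A picture is of the moment at which its call begins: read the wrist's pose just before it. get_calibration takes no time and is no camera call; for the wrist camera it gives the pose at the moment of the call.
- finish_job(): hands the job in, once; it reports no verdict.
The state is a dict: "time": time; "q": joint angles; "joint_vel": joint speeds; "joint_torque": joint torques, N m; "tool_pos": TCP position; "tcp_rot": TCP orientation; "wrist_force": force on the tool from outside, world axes, zero at the start; "torque": the same for the moment, N m; "width": opening from 0.0 (shut) to 1.0 (fully open).
Only numpy, scipy, OpenCV 4.12 (cv2) and the standard library are available. Lean on these libraries where they do the work, as an engineer would, in place of code of your own. Each camera call takes 0.05 s, during which the arm holds its last target.

## Working session

There is one attempt and no reset: what is moved stays moved. The work goes in short steps, Python scripts to look and compute and a shell command to move; the robot and the scene stay as the last step left them, time stands still between calls to the robot, and variables do not carry over. Pictures are saved under pics/ and viewed, and the job is handed in when it is done.

```bash
mkdir -p pics; ls
python3 - <<'E'
from workcell import *
import cv2,numpy as np
s=read_state(); print({k:np.round(v,3).tolist() for k,v in s.items()})
for n in ["scene","top"]:
    im,d=read_camera(n); c=get_calibration(n)
    np.savez(f"pics/{n}0.npz",im=im,d=d,**{k:np.array(v) for k,v in c.items()})
    cv2.imwrite(f"pics/{n}0.png",im); print(n,c)
E
```

```text
pics
{'time': 0.0, 'q': [1.143, 0.265, 1.605, -0.0, 1.274, -0.037], 'joint_vel': [0.002, -0.001, -0.0, 0.001, -0.0, 0.0], 'joint_torque': [0.0, -51.514, -36.73, -0.0, 0.014, 0.0], 'tool_pos': [0.257, 0.623, 0.23], 'tcp_rot': [0.305, 1.549, -0.308], 'wrist_force': [0.604, 0.083, 0.012], 'torque': [0.035, 0.027, 0.023], 'width': 1.002}
scene {'K': array([[534.01279358,   0.        , 283.43170001],
       [  0.        , 534.01279358, 217.10266046],
       [  0.        ,   0.        ,   1.        ]]), 'eye': array([1.25011085, 0.55574636, 1.29500361]), 'orientation': array([-1.18052034, -2.49945585,  0.77428174])}
top {'K': array([[433.60127418,   0.        , 272.38075392],
       [  0.        , 433.60127418, 212.58817291],
       [  0.        ,   0.        ,   1.        ]]), 'eye': array([0.40281612, 0.03235836, 1.18473248]), 'orientation': array([-2.13914893,  2.13376585, -0.20304907])}
```

View pics/top0.png

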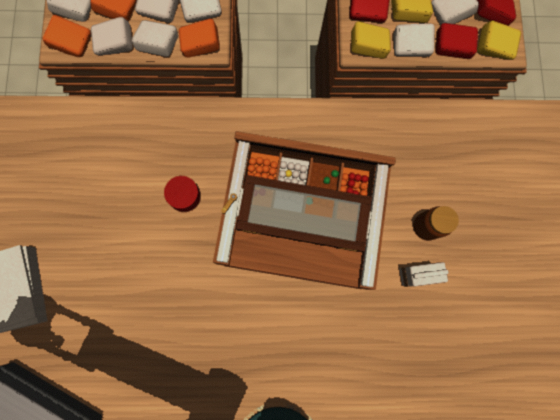

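View pics/scene0.png

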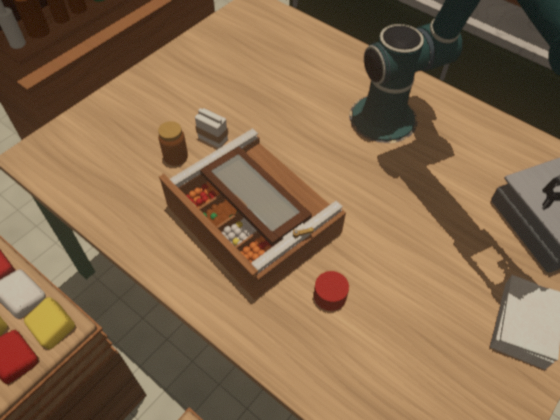

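The top view shows the case at about (305,212), turned a little clockwise. The white tracks run from (243,142) to (222,262) and from (383,165) to (369,287). The brass button is at about (230,203), the tin at (182,193), the jar at (440,222) and the packet at (428,273). Next I'll measure the tracks.

```bash
cat > h.py <<'E'
import numpy as np,cv2
from scipy.spatial.transform import Rotation as R
def load(f):
    return dict(np.load(f))
def ray(c,uv,z):
    uv=np.atleast_2d(uv).astype(float)
    p=np.c_[uv,np.ones(len(uv))]@np.linalg.inv(c['K']).T
    w=p@R.from_rotvec(c['orientation']).as_matrix().T
    e=np.array(c['eye']); return e+w*((z-e[2])/w[:,2])[:,None]
def proj(c,P):
    P=np.atleast_2d(P); q=(P-c['eye'])@R.from_rotvec(c['orientation']).as_matrix()
    q=q@c['K'].T; return q[:,:2]/q[:,2:]
def cloud(c):
    d=c['d'];v,u=np.mgrid[:d.shape[0],:d.shape[1]]
    p=np.stack([u,v,np.ones_like(u)],-1)@np.linalg.inv(c['K']).T*d[...,None]
    return p@R.from_rotvec(c['orientation']).as_matrix().T+c['eye']
E
python3 - <<'E'
from h import *
c=load('pics/top0.npz'); im=c['im']; hsv=cv2.cvtColor(im,cv2.COLOR_BGR2HSV)
P=cloud(c)
m=((hsv[...,1]<60)&(hsv[...,2]>130)&(abs(P[...,2]-.1205)<.01)).astype(np.uint8)
n,l,st,ce=cv2.connectedComponentsWithStats(m)
for i in range(1,n):
    if st[i,4]>300:
        v,u=np.nonzero(l==i); w=ray(c,np.c_[u,v],.1205)
        r=cv2.minAreaRect((w[:,:2]*1000).astype(np.float32)); print(st[i],r, np.median(P[l==i][:,2]))
cv2.imwrite('pics/top_crop.png',cv2.resize(im[120:300,150:470],None,fx=2.5,fy=2.5,interpolation=cv2.INTER_CUBIC))
E
```

```text
[ 217  141   32  121 1185] ((622.604248046875, 112.36395263671875), (31.35719108581543, 308.8942565917969), 80.47264099121094) 0.120813614103364
[ 362  165   26  121 1284] ((565.0269775390625, -236.7893829345703), (29.551517486572266, 308.70635986328125), 80.561279296875) 0.12059775384574034
[ 250  191  106   49 1936] ((591.4608764648438, -60.88798522949219), (260.3343505859375, 89.31716918945312), 79.96410369873047) 0.12796828601013144
[  0 386  59  34 716] ((123.9483413696289, 584.5716552734375), (151.61508178710938, 53.49793243408203), 62.165618896484375) 0.11308305245331407
```

View pics/top_crop.png

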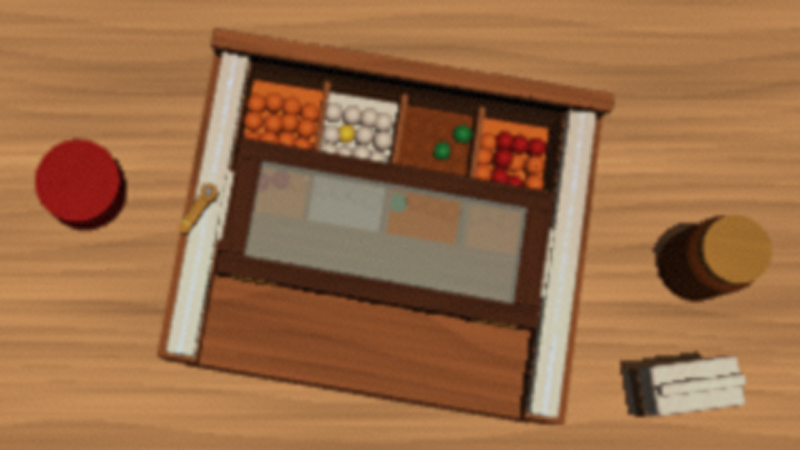

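Run:
```python
from h import *
c=load('pics/top0.npz'); P=cloud(c); z=P[...,2]
Y=np.deg2rad(-9.5); ex=np.array([np.cos(Y),np.sin(Y)]); ey=np.array([-ex[1],ex[0]])
o=np.array([.5938,-.0622])  # midpoint of tracks
reg=(abs(P[...,0]-o[0])<.24)&(abs(P[...,1]-o[1])<.27)
for name,lo,hi,zz in [('board',.137,.15,.142),('lid',.1255,.133,.129),('track',.117,.1235,.1205)]:
    m=(reg&(z>lo)&(z<hi)).astype(np.uint8)
    n,l,st,ce=cv2.connectedComponentsWithStats(m)
    for i in range(1,n):
        if st[i,4]<150: continue
        v,u=np.nonzero(l==i); w=ray(c,np.c_[u,v],zz)[:,:2]
        r=cv2.minAreaRect((w*1000).astype(np.float32))
        a=(w-o)@ex*1000; b=(w-o)@ey*1000
        print(name,st[i],np.round(r[0],1),np.round(r[1],1),round(r[2],2),'x',np.percentile(a,[0,1,5,50,95,99,100]).round(1),'y',np.percentile(b,[0,1,5,50,95,99,100]).round(1))
# lid near edge: per column, in lid mask
m=(reg&(z>.1255)&(z<.133))
w=ray(c,np.argwhere(np.ones_like(z))[:,::-1],.129)[:,:2].reshape(420,560,2)
a=((w-o)@ex*1000); b=((w-o)@ey*1000)
for lo in range(-160,160,20):
    k=m&(b>lo)&(b<lo+20); 
    if k.sum(): print(lo+10, a[k].min().round(1),a[k].max().round(1))
```

```text
board [ 234  131  162   34 1271] [753.2 -88.4] [408.4  21.6] 80.61 x [150.6 151.5 152.7 161.9 171.3 172.1 172.6] y [-203.8 -199.8 -183.8    0.3  184.   200.1  204.6]
lid [ 236  175  136   77 6660] [590.3 -61.7] [320. 141.] 79.98 x [-75.2 -72.  -66.6  -4.6  59.8  65.6  68.1] y [-1.603e+02 -1.566e+02 -1.443e+02 -1.000e-01  1.436e+02  1.567e+02
  1.601e+02]
track [ 217  141   32  121 1094] [623.2 112.5] [ 32.8 309.5] 80.38 x [-154.5 -152.1 -141.8  -11.1  139.3  152.3  154.9] y [160.8 164.  167.7 179.2 191.9 193.  193.6]
track [ 362  164   27  123 1212] [ 565.6 -237.4] [ 30.6 310. ] 80.44 x [-153.9 -151.  -139.6   -6.3  139.7  152.6  156.1] y [-192.9 -192.5 -191.4 -179.4 -167.3 -165.5 -162.2]
-150 -74.3 155.4
-130 -75.1 156.3
-110 -75.2 155.4
-90 -74.0 155.0
-70 -73.3 154.6
-50 -73.3 155.5
-30 -73.0 154.6
-10 -73.0 155.0
10 -72.7 66.9
30 -72.7 66.9
50 -72.4 67.3
70 -72.4 154.6
90 -72.5 155.1
110 -73.0 155.1
130 -72.6 156.0
150 -72.2 155.1
```

Run:
```python
from h import *
c=load('pics/top0.npz'); P=cloud(c); z=P[...,2]
Y=np.deg2rad(-9.5); ex=np.array([np.cos(Y),np.sin(Y)]); ey=np.array([-ex[1],ex[0]])
o=np.array([.5938,-.0622])
a=((P[...,:2]-o)@ex*1000); b=((P[...,:2]-o)@ey*1000)
for lo in [-195,-180,-150,-100,-50,0,50,100,150,180,195]:
    k=(abs(b-lo)<4)&(abs(a)<220); i=np.argsort(a[k]); A=a[k][i];Z=z[k][i]*1000
    s=(A<-130)
    print(lo,[(round(x),round(y)) for x,y in zip(A[s][::3],Z[s][::3])][-22:],'|',[(round(x),round(y)) for x,y in zip(A,Z) if x>135][::3])
```

```text
-195 [(-203, -1), (-201, 0), (-198, -4), (-195, -2), (-193, -3), (-190, -1), (-187, -5), (-185, -2), (-182, -4), (-179, -2), (-176, 0), (-173, 1), (-171, -1), (-168, -1), (-165, -1), (-163, -2), (-160, 0), (-157, 99), (-155, 98), (-150, 102), (-144, 122), (-136, 121)] | [(136, 98), (139, 121), (151, 103), (154, 137), (155, 145), (155, 122), (157, 102), (159, 144), (161, 107), (163, 144), (165, 145), (167, 143), (171, 141)]
-180 [(-186, -1), (-184, 1), (-181, 1), (-179, 2), (-176, -2), (-174, -3), (-171, 2), (-168, 1), (-165, 4), (-162, 4), (-158, 100), (-155, 99), (-153, 121), (-151, 123), (-149, 118), (-148, 120), (-145, 119), (-143, 120), (-140, 121), (-136, 120), (-134, 120), (-131, 124)] | [(135, 121), (139, 116), (140, 123), (143, 121), (145, 123), (147, 123), (151, 120), (153, 140), (153, 121), (154, 136), (155, 142), (157, 144), (160, 144), (160, 139), (164, 138), (165, 143), (167, 146), (171, 143)]
-150 [(-181, 2), (-178, 0), (-176, 0), (-173, 3), (-170, -2), (-167, 1), (-164, 1), (-162, 56), (-160, 58), (-158, 72), (-157, 75), (-155, 75), (-152, 75), (-150, 77), (-147, 73), 
[... 3885 characters left out ...]
1), (-133, 120), (-131, 123)] | [(137, 123), (139, 122), (141, 123), (144, 121), (146, 119), (148, 125), (151, 120), (153, 137), (153, 134), (154, 141), (155, 143), (157, 145), (160, 109), (160, 145), (163, 145), (165, 147), (168, 145), (169, 145)]
195 [(-188, 3), (-186, 3), (-182, 2), (-180, 0), (-177, 5), (-174, -2), (-172, -4), (-169, 0), (-166, -1), (-163, 1), (-161, 1), (-160, 38), (-159, 97), (-157, 100), (-154, 119), (-152, 117), (-149, 102), (-144, 102), (-142, 101), (-139, 102), (-137, 102), (-133, 124)] | [(137, 122), (141, 100), (146, 101), (149, 98), (153, 138), (153, 143), (154, 120), (156, 142), (158, 146), (159, 103), (161, 109), (162, 141), (165, 141), (167, 141), (169, 143)]
```

```bash
cat >> h.py <<'E'
Y0=np.deg2rad(-9.5); O=np.array([.6000,-.0632])
EX=np.array([np.cos(Y0),np.sin(Y0)]); EY=np.array([-EX[1],EX[0]])
def c2w(x,y): return O*1000+x*EX+y*EY      # mm
def w2c(p): d=np.array(p[:2])*1000-O*1000; return np.array([d@EX,d@EY])
def st():
    from workcell import read_state
    s=read_state(); M=R.from_rotvec(s['tcp_rot']).as_matrix()
    f=np.array(s['wrist_force'])
    print('t',round(s['time'],2),'case',w2c(s['tool_pos']).round(1),'z',round(s['tool_pos'][2]*1000,1),'world',np.round(np.array(s['tool_pos'])*1000,1),
     'F case',np.round([f[:2]@EX,f[:2]@EY,f[2]],1),'yaw y-axis rel case y deg',np.degrees(np.arctan2(M[1,1],M[0,1])-np.pi/2-Y0).round(2),'xax',M[:,0].round(3),'w',round(s['width'],2))
    return s
E
python3 - <<'E'
from h import *
s=st(); t=np.array(s['tool_pos'])*1000
g=c2w(-112,120); print('go',g,g-t[:2]); print('step case x',EX,'y',EY, '240y',240*EY)
for n in [(-80,120),(-80,-120),(10,120),(0,180)]: print(n,c2w(*n))
E
```

```text
t 0.1 case [-451.8  620.6] z 230.0 world [256.8 623.5 230. ] F case [-0.4  0.9  0.1] yaw y-axis rel case y deg -12.89 xax [-0.001 -0.002 -1.   ] w 1.0
go [509.34172533  73.63960404] [ 252.50561673 -549.82939547]
step case x [ 0.9862856  -0.16504761] y [0.16504761 0.9862856 ] 240y [ 39.61142541 236.70854437]
(-80, 120) [540.90286458  68.35808065]
(-80, -120) [ 501.29143917 -168.35046372]
(10, 120) [629.66856872  53.50379613]
(0, 180) [629.70856905 114.33140828]
```

```bash
python3 -m creep '[[255,[16,-36,0],0.028],[255,[16,-36,0],0.028],[255,[16,-36,0],0.028],[255,[16,-36,0],0.028],[255,[16,-36,0],0.028],[255,[16,-36,0],0.028],[255,[16,-36,0],0.028],[255,[16,-36,0],0.028]]' 40; python3 -c "
from h import *
st()"
```

```text
time: 0.77
tool_pos: [0.3852, 0.3341, 0.2308]
tcp_rot: [0.129, 1.567, -0.13]
wrist_force: [1.4, -0.1, 0.4]
width: -0.0
t 0.77 case [-277.5  356.4] z 230.8 world [385.2 334.1 230.8] F case [1.4 0.1 0.4] yaw y-axis rel case y deg 0.05 xax [-0. -0. -1.] w -0.0
```

```bash
python3 -m creep '[[255,[17,-37,0],0],[255,[17,-37,0],0],[255,[18,-37,0],0],[255,[18,-37,0],0],[255,[18,-37,0],0],[255,[18,-37,0],0],[255,[18,-38,-10],0],[255,[0,0,-30],0]]'; python3 -c "
from h import *
import cv2
from workcell import *
st()
im,d=read_camera('wrist'); cv2.imwrite('pics/w1.png',im)"
```

```text
time: 1.43
tool_pos: [0.5149, 0.0716, 0.1963]
tcp_rot: [0.134, 1.554, -0.136]
wrist_force: [0.7, 1.1, 0.6]
width: -0.0
t 1.43 case [-106.2  119. ] z 196.3 world [514.9  71.6 196.3] F case [0.6 1.2 0.6] yaw y-axis rel case y deg -0.37 xax [ 0.012 -0.002 -1.   ] w -0.0
```

View pics/w1.png

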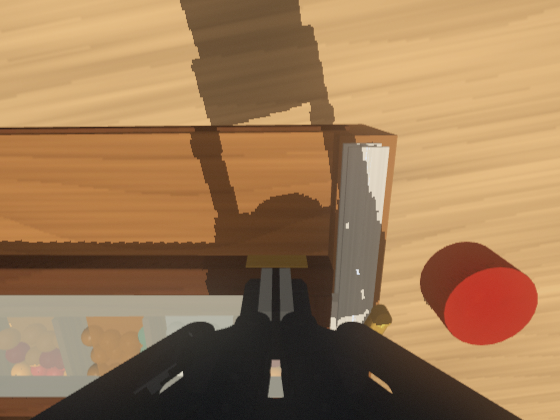

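The wrist view shows the left brass plate at about (277,260), in line with the closed fingers. I'll go down behind it now.

```bash
python3 -m creep '[[255,[0,0,-25],0],[255,[0,0,-25],0],[255,[0,0,-25],0],[255,[0,0,-14],0],[255,[0,0,0],0],[255,[3,-0.5,0],0],[255,[3,-0.5,0],0],[255,[0,0,0],0]]'; python3 -c "
from h import *
st()"
```

```text
time: 2.15
tool_pos: [0.5166, 0.0768, 0.1046]
tcp_rot: [0.131, 1.563, -0.13]
wrist_force: [-0.4, 0.1, 0.6]
width: -0.0
t 2.15 case [-105.4  124.3] z 104.6 world [516.6  76.8 104.6] F case [-0.4  0.   0.6] yaw y-axis rel case y deg -0.04 xax [ 0.004  0.    -1.   ] w -0.0
```

```bash
python3 -m creep '[[255,[6,-4,-3],0],[255,[6,-1,0],0],[255,[2,-0.3,0],0],[255,[1,-0.2,0],0],[255,[1,-0.2,0],0],[255,[1,-0.2,0],0],[255,[1,-0.2,0],0],[255,[0,0,0],0]]'; python3 -c "
from h import *
st()"
```

```text
time: 2.82
tool_pos: [0.5323, 0.0704, 0.0995]
tcp_rot: [0.131, 1.567, -0.131]
wrist_force: [-0.2, -0.5, -0.5]
width: -0.001
t 2.82 case [-88.8 120.6] z 99.5 world [532.3  70.4  99.5] F case [-0.1 -0.6 -0.5] yaw y-axis rel case y deg -0.06 xax [-0.  0. -1.] w -0.0
```

```bash
python3 -m creep '[[255,[1,-0.2,0],0],[255,[1,-0.2,0],0],[255,[1,-0.1,0],0],[255,[1,-0.2,0],0],[255,[0.5,-0.1,0],0],[255,[0.5,-0.1,0],0],[255,[0,0,0],0],[255,[0,0,0],0]]'; python3 -c "
from h import *
st()"
```

```text
time: 3.48
tool_pos: [0.5353, 0.0701, 0.0995]
tcp_rot: [0.132, 1.571, -0.131]
wrist_force: [-6.2, 3.2, 5.1]
width: 0.002
t 3.48 case [-85.8 120.8] z 99.5 world [535.3  70.1  99.5] F case [-6.7  2.2  5.1] yaw y-axis rel case y deg -0.06 xax [-0.005  0.001 -1.   ] w 0.0
```

```bash
python3 -m creep '[[255,[0.6,-0.1,0],0],[255,[0.6,-0.1,0],0],[255,[0.6,-0.1,0],0],[255,[0.6,-0.1,0],0],[255,[0.6,-0.1,0],0],[255,[0.6,-0.1,0],0],[255,[0,0,0],0],[255,[0,0,0],0]]'; python3 -c "
from h import *
st()"
```

```text
time: 4.15
tool_pos: [0.5384, 0.0701, 0.0995]
tcp_rot: [0.132, 1.573, -0.13]
wrist_force: [-8.2, 3.5, 7.1]
width: -0.0
t 4.15 case [-82.8 121.3] z 99.5 world [538.4  70.1  99.5] F case [-8.6  2.1  7.1] yaw y-axis rel case y deg -0.07 xax [-0.006  0.002 -1.   ] w -0.0
```

```bash
python3 -m creep '[[255,[-15,2,0],0],[255,[-6.6,-39.5,0],0],[255,[-6.6,-39.5,0],0],[255,[-6.6,-39.5,0],0],[255,[-6.6,-39.5,0],0],[255,[-6.6,-39.5,0],0],[255,[-6.6,-39.5,0],0],[255,[0,0,0],0]]'; python3 -c "
from h import *
st()"
```

```text
time: 4.82
tool_pos: [0.486, -0.1724, 0.1003]
tcp_rot: [0.132, 1.565, -0.138]
wrist_force: [0.7, -0.2, -0.2]
width: -0.004
t 4.82 case [ -94.4 -126.5] z 100.3 world [ 486.  -172.4  100.3] F case [ 0.7 -0.1 -0.2] yaw y-axis rel case y deg -0.34 xax [ 0.002 -0.004 -1.   ] w -0.0
```

```bash
python3 -m creep '[[255,[4,2,0],0],[255,[2,1,0],0],[255,[1.4,-0.2,0],0],[255,[1.4,-0.2,0],0],[255,[1.2,-0.2,0],0],[255,[1.2,-0.2,0],0],[255,[1.2,-0.2,0],0],[255,[0,0,0],0]]'; python3 -c "
from h import *
st()"
```

```text
time: 5.48
tool_pos: [0.4992, -0.1635, 0.0994]
tcp_rot: [0.131, 1.567, -0.13]
wrist_force: [-0.9, 1.0, -0.7]
width: -0.0
t 5.48 case [ -82.9 -115.5] z 99.4 world [ 499.2 -163.5   99.4] F case [-1.   0.8 -0.7] yaw y-axis rel case y deg -0.01 xax [ 0.  0. -1.] w -0.0
```

```bash
python3 -m creep '[[255,[1,-1,0],0],[255,[1,-1,0],0],[255,[1,-0.6,0],0],[255,[1,-0.6,0],0],[255,[1,-0.2,0],0],[255,[0.6,-0.1,0],0],[255,[0,0,0],0],[255,[0,0,0],0]]'; python3 -c "
from h import *
st()"
```

```text
time: 6.15
tool_pos: [0.5046, -0.1679, 0.0997]
tcp_rot: [0.131, 1.566, -0.131]
wrist_force: [-0.7, -0.6, -0.5]
width: -0.001
t 6.15 case [ -76.8 -119. ] z 99.7 world [ 504.6 -167.9   99.7] F case [-0.6 -0.7 -0.5] yaw y-axis rel case y deg -0.06 xax [ 0. -0. -1.] w -0.0
```

No contact yet on the right side, so I'll look.

Run:
```python
from h import *
from workcell import *
for n in ["top","scene"]:
    im,d=read_camera(n); c=get_calibration(n)
    np.savez(f"pics/{n}1.npz",im=im,d=d,**{k:np.array(v) for k,v in c.items()})
    cr=im[120:300,180:440] if n=='top' else im[110:310,130:390]
    cv2.imwrite(f'pics/{n}1.png',cv2.resize(cr,None,fx=3,fy=3,interpolation=cv2.INTER_CUBIC))
c=load('pics/top1.npz'); P=cloud(c); z=P[...,2]
w=ray(c,np.argwhere(np.ones_like(z))[:,::-1],.129)[:,:2].reshape(420,560,2)*1000-O*1000
a=w@EX; b=w@EY; m=(z>.1245)&(z<.1335)
for lo in range(-150,160,20):
    k=m&(b>lo-10)&(b<lo+10)&(a>-120)&(a<150)
    print(lo, np.sort(a[k])[:3].round(1),np.sort(a[k&(a<120)])[-3:].round(1))
```

```text
-150 [48.6 49.4 51.1] [73.1 73.5 73.9]
-130 [48.1 50.6 51.1] [72.6 73.1 73.5]
-110 [ 5.8 13.7 16.2] [73.  73.1 73.5]
-90 [-57.2 -55.6 -55.2] [72.6 72.6 73. ]
-70 [-66.6 -66.2 -64.2] [71.8 72.2 72.6]
-50 [-67.4 -67.1 -67. ] [71.7 72.2 72.6]
-30 [-68.3 -67.5 -67.1] [70.9 71.7 72.2]
-10 [-68.  -67.6 -67.1] [71.7 71.7 72.1]
10 [-68.4 -68.  -67.6] [70.9 71.3 71.3]
30 [-68.5 -68.5 -68.1] [70.4 70.8 71.3]
50 [-68.9 -68.5 -68.1] [70.  70.4 70.8]
70 [-69.  -68.6 -68.2] [70.  70.4 70.8]
90 [-69.4 -69.  -68.6] [69.9 70.  70.4]
110 [-70.7 -69.9 -69.5] [69.5 69.5 69.9]
130 [-70.7 -70.3 -70. ] [69.1 69.5 69.9]
150 [-70.8 -70.4 -70. ] [68.6 69.1 69.5]
```

View pics/top1.png

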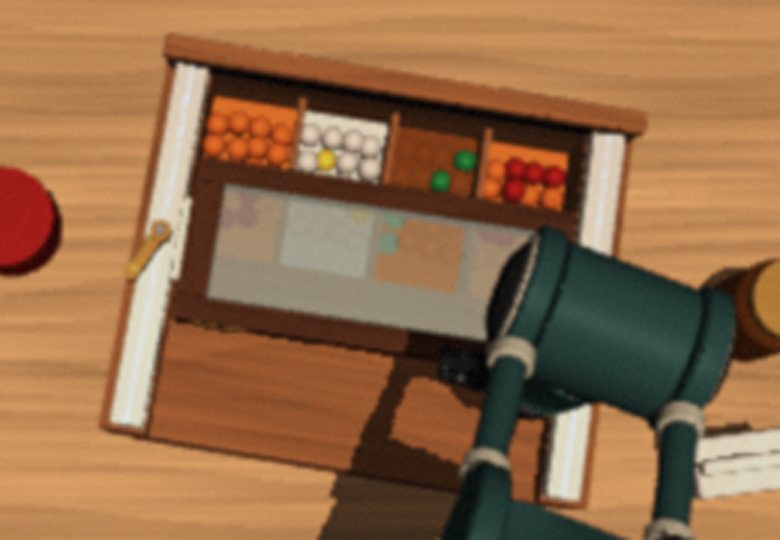

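View pics/scene1.png

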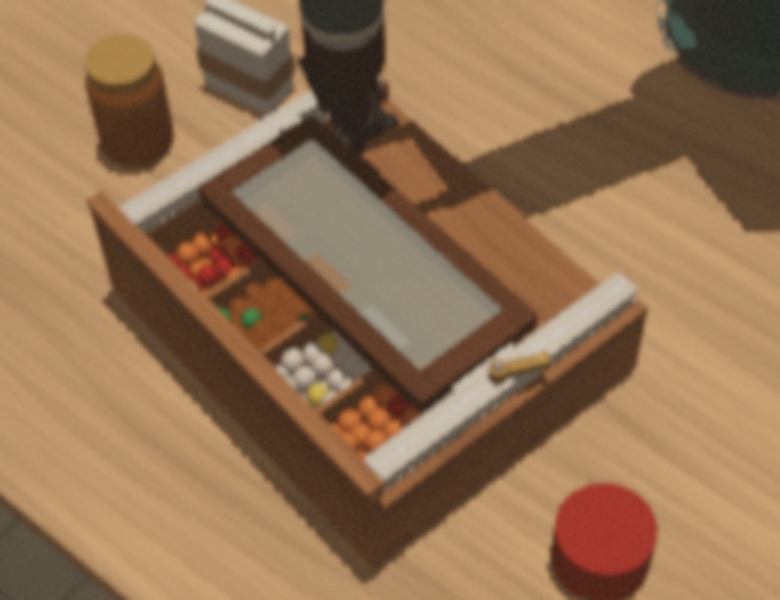

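The lid is moving well. The near face is at case x of about -70 on the left and -66.5 on the right, so the face is 11 mm ahead of the TCP. The right end now leads by about 3.5 mm, so I'll push the left.

```bash
python3 -m creep '[[255,[-11,1.8,0],0],[255,[6.6,39.3,0],0],[255,[6.6,39.3,0],0],[255,[6.6,39.3,0],0],[255,[6.6,39.3,0],0],[255,[6.6,39.3,0],0],[255,[6.6,39.3,0],0],[255,[0,0,0],0]]'; python3 -c "
from h import *
st()"
```

```text
time: 6.92
tool_pos: [0.534, 0.076, 0.1006]
tcp_rot: [0.13, 1.564, -0.125]
wrist_force: [0.0, -0.2, 0.1]
width: 0.002
t 6.92 case [-88.  126.4] z 100.6 world [534.   76.  100.6] F case [ 0.1 -0.2  0.1] yaw y-axis rel case y deg 0.22 xax [ 0.003  0.003 -1.   ] w 0.0
```

```bash
python3 -m creep '[[255,[4,-0.7,0],0],[255,[2,-0.3,0],0],[255,[1.5,-0.2,0],0],[255,[1.5,-0.3,0],0],[255,[1.5,-0.2,0],0],[255,[1.5,-0.3,0],0],[255,[1.5,-0.2,0],0],[255,[0.5,-0.1,0],0]]'; python3 -c "
from h import *
st()"
```

```text
time: 7.58
tool_pos: [0.5452, 0.067, 0.0995]
tcp_rot: [0.134, 1.571, -0.132]
wrist_force: [-6.8, 4.5, 4.9]
width: -0.001
t 7.58 case [-75.6 119.4] z 99.5 world [545.2  67.   99.5] F case [-7.5  3.3  4.9] yaw y-axis rel case y deg -0.23 xax [-0.004  0.002 -1.   ] w -0.0
```

```bash
python3 -m creep '[[255,[1.2,-0.2,0],0],[255,[1.2,-0.2,0],0],[255,[-13,2.1,0],0],[255,[-6.6,-39.4,0],0],[255,[-6.6,-39.4,0],0],[255,[-6.6,-39.4,0],0],[255,[-6.6,-39.4,0],0],[255,[-6.6,-39.4,0],0]]'; python3 -c "
from h import *
st()"; python3 -m creep '[[255,[-6.6,-39.4,0],0],[255,[0,0,0],0],[255,[3,-0.5,0],0],[255,[1.5,-0.2,0],0],[255,[1.5,-0.3,0],0],[255,[1.5,-0.2,0],0],[255,[1.5,-0.3,0],0],[255,[1.5,-0.2,0],0]]'; python3 -c "
from h import *
st()"
```

```text
time: 8.25
tool_pos: [0.5025, -0.1308, 0.0998]
tcp_rot: [0.132, 1.566, -0.133]
wrist_force: [1.2, -0.6, 0.3]
width: 0.004
t 8.25 case [-85.  -82.8] z 99.8 world [ 502.5 -130.8   99.8] F case [ 1.3 -0.4  0.3] yaw y-axis rel case y deg -0.17 xax [ 0.001 -0.    -1.   ] w 0.0
time: 8.92
tool_pos: [0.5074, -0.1677, 0.0995]
tcp_rot: [0.129, 1.568, -0.129]
wrist_force: [-3.2, -0.5, 2.2]
width: 0.001
t 8.92 case [ -74.1 -118.3] z 99.5 world [ 507.4 -167.7   99.5] F case [-3.1 -1.1  2.2] yaw y-axis rel case y deg 0.06 xax [-0.001  0.    -1.   ] w 0.0
```

```bash
python3 -m creep '[[255,[1.5,-0.2,0],0],[255,[1.5,-0.3,0],0],[255,[1.5,-0.2,0],0],[255,[1.2,-0.2,0],0],[255,[0,0,0],0],[255,[-12,2,0],0],[255,[6.6,39.4,0],0],[255,[6.6,39.4,0],0]]'; python3 -m creep '[[255,[6.6,39.4,0],0],[255,[6.6,39.4,0],0],[255,[6.6,39.4,0],0],[255,[6.6,39.4,0],0],[255,[0,0,0],0],[255,[3,-0.5,0],0],[255,[2,-0.3,0],0],[255,[1.5,-0.2,0],0]]'; python3 -c "
from h import *
from workcell import *
st()
n='top'
im,d=read_camera(n); c=get_calibration(n)
c.update(d=d); P=cloud(c); z=P[...,2]
w=ray(c,np.argwhere(np.ones_like(z))[:,::-1],.129)[:,:2].reshape(420,560,2)*1000-O*1000
a=w@EX; b=w@EY; m=(z>.1245)&(z<.1335)
for lo in [-140,-120,-100,-40,0,40,100,120,140]:
    k=m&(b>lo-10)&(b<lo+10)&(a>-120)&(a<140)
    print(lo, np.sort(a[k])[:3].round(1),np.sort(a[k&(a<120)])[-3:].round(1))
"
```

```text
time: 9.58
tool_pos: [0.5139, -0.0897, 0.0997]
tcp_rot: [0.135, 1.565, -0.135]
wrist_force: [1.6, 1.3, 0.8]
width: -0.003
time: 10.25
tool_pos: [0.5472, 0.0666, 0.0996]
tcp_rot: [0.132, 1.566, -0.132]
wrist_force: [-1.1, 0.0, 0.6]
width: 0.002
t 10.25 case [-73.5 119.3] z 99.6 world [547.2  66.6  99.6] F case [-1.1 -0.2  0.6] yaw y-axis rel case y deg -0.11 xax [ 0. -0. -1.] w 0.0
-140 [-58.3 -57.9 -57.5] [81.6 82.  82.4]
-120 [-59.2 -58.7 -58.3] [81.1 81.6 82. ]
-100 [-59.6 -58.8 -58.4] [81.1 81.6 82. ]
-40 [-59.  -58.9 -58.5] [79.8 80.2 80.7]
0 [-59.9 -59.4 -59. ] [79.4 79.8 80.2]
40 [-59.5 -59.1 -58.7] [78.9 78.9 79.3]
100 [26.  28.5 31. ] [77.2 77.6 78.5]
120 [51.7 52.1 52.5] [77.2 77.6 78. ]
140 [48.3 48.7 49.1] [77.2 77.2 77.6]
```

```bash
python3 -m creep '[[255,[1.4,-0.2,0],0],[255,[1.4,-0.3,0],0],[255,[1.4,-0.2,0],0],[255,[1.4,-0.2,0],0],[255,[1.4,-0.3,0],0],[255,[1.4,-0.2,0],0],[255,[1.4,-0.2,0],0],[255,[0,0,0],0]]'; python3 -c "
from h import *
st()"
```

```text
time: 10.97
tool_pos: [0.555, 0.0659, 0.0994]
tcp_rot: [0.133, 1.571, -0.132]
wrist_force: [-6.1, 3.7, 5.5]
width: -0.002
t 10.97 case [-65.6 119.9] z 99.4 world [555.   65.9  99.4] F case [-6.6  2.7  5.5] yaw y-axis rel case y deg -0.16 xax [-0.004  0.001 -1.   ] w -0.0
```

```bash
python3 -m creep '[[255,[0.8,-0.1,0],0],[255,[-13,2.1,0],0],[255,[-6.6,-39.4,0],0],[255,[-6.6,-39.4,0],0],[255,[-6.6,-39.4,0],0],[255,[-6.6,-39.4,0],0],[255,[-6.6,-39.4,0],0],[255,[-6.6,-39.4,0],0]]'; python3 -m creep '[[255,[0,0,0],0],[255,[4,-0.7,0],0],[255,[2,-0.3,0],0],[255,[1.5,-0.2,0],0],[255,[1.5,-0.3,0],0],[255,[1.5,-0.2,0],0],[255,[1.5,-0.3,0],0],[255,[1.5,-0.2,0],0]]';  python3 -c "
from h import *
st()"
```

```text
time: 11.63
tool_pos: [0.5044, -0.1709, 0.0999]
tcp_rot: [0.132, 1.566, -0.132]
wrist_force: [1.0, 0.3, 0.6]
width: 0.005
time: 12.3
tool_pos: [0.5181, -0.1695, 0.0994]
tcp_rot: [0.13, 1.569, -0.13]
wrist_force: [-3.9, -0.7, 3.6]
width: 0.003
t 12.3 case [ -63.2 -118.4] z 99.4 world [ 518.1 -169.5   99.4] F case [-3.8 -1.4  3.6] yaw y-axis rel case y deg 0.04 xax [-0.002  0.    -1.   ] w 0.0
```

```bash
python3 -m creep '[[255,[1.2,-0.2,0],0],[255,[1.2,-0.2,0],0],[255,[-13,2.1,0],0],[255,[6.6,39.4,0],0],[255,[6.6,39.4,0],0],[255,[6.6,39.4,0],0],[255,[6.6,39.4,0],0],[255,[6.6,39.4,0],0]]'; python3 -m creep '[[255,[6.6,39.4,0],0],[255,[0,0,0],0],[255,[4,-0.7,0],0],[255,[2,-0.3,0],0],[255,[1.5,-0.2,0],0],[255,[1.5,-0.3,0],0],[255,[1.5,-0.2,0],0],[255,[1.5,-0.3,0],0]]';  python3 -c "
from h import *
st()"
```

```text
time: 12.97
tool_pos: [0.5422, 0.0302, 0.1001]
tcp_rot: [0.132, 1.564, -0.131]
wrist_force: [0.3, 0.0, -0.1]
width: -0.002
time: 13.63
tool_pos: [0.5574, 0.0651, 0.0995]
tcp_rot: [0.134, 1.572, -0.132]
wrist_force: [-7.3, 3.7, 5.9]
width: -0.001
t 13.63 case [-63.2 119.5] z 99.5 world [557.4  65.1  99.5] F case [-7.9  2.4  5.9] yaw y-axis rel case y deg -0.21 xax [-0.005  0.001 -1.   ] w -0.0
```

```bash
python3 -m creep '[[255,[1.2,-0.2,0],0],[255,[1.2,-0.2,0],0],[255,[1.2,-0.2,0],0],[255,[1.2,-0.2,0],0],[255,[1,-0.2,0],0],[255,[1,-0.1,0],0],[255,[0,0,0],0],[255,[0,0,0],0]]';  python3 -c "
from h import *
from workcell import *
st()
n='top'
im,d=read_camera(n); c=get_calibration(n)
c.update(d=d); P=cloud(c); z=P[...,2]
w=ray(c,np.argwhere(np.ones_like(z))[:,::-1],.129)[:,:2].reshape(420,560,2)*1000-O*1000
a=w@EX; b=w@EY; m=(z>.1245)&(z<.1335)
for lo in [-140,-120,-100,-40,0,40,100,120,140]:
    k=m&(b>lo-10)&(b<lo+10)&(a>-120)&(a<140)
    print(lo, np.sort(a[k])[:3].round(1),np.sort(a[k&(a<120)])[-3:].round(1))
"
```

```text
time: 14.3
tool_pos: [0.5645, 0.0644, 0.099]
tcp_rot: [0.134, 1.571, -0.132]
wrist_force: [-4.3, 4.5, 2.5]
width: -0.001
t 14.3 case [-56. 120.] z 99.0 world [564.5  64.4  99. ] F case [-5.   3.8  2.5] yaw y-axis rel case y deg -0.21 xax [-0.004  0.002 -1.   ] w -0.0
-140 [-49.3 -48.9 -48.9] [91.  91.4 91.4]
-120 [-49.8 -49.  -48.5] [91.  91.4 91.8]
-100 [-48.6 -48.2 -47.8] [90.9 91.4 91.8]
-40 [-47.5 -47.1 -46.7] [91.3 91.8 92.2]
0 [-47.2 -46.8 -46.4] [92.2 92.6 93. ]
40 [-46.5 -46.  -45.6] [92.6 93.  93.5]
100 [54.7 82.3 84. ] [93.  93.4 93.9]
120 [80.6 81.  81.4] [93.9 94.3 94.3]
140 [74.6 75.  75.5] [93.4 93.8 94.3]
```

```bash
python3 -m creep '[[255,[0.8,-0.1,0],0],[255,[-13,2.1,0],0],[255,[-6.6,-39.4,0],0],[255,[-6.6,-39.4,0],0],[255,[-6.6,-39.4,0],0],[255,[-6.6,-39.4,0],0],[255,[-6.6,-39.4,0],0],[255,[-6.6,-39.4,0],0]]'; python3 -m creep '[[255,[0,0,0],0],[255,[4,-0.7,0],0],[255,[2,-0.3,0],0],[255,[1.5,-0.2,0],0],[255,[1.5,-0.3,0],0],[255,[1.5,-0.2,0],0],[255,[1.5,-0.3,0],0],[255,[1.5,-0.2,0],0]]';  python3 -c "
from h import *
st()"
```

```text
time: 15.02
tool_pos: [0.5138, -0.173, 0.0999]
tcp_rot: [0.132, 1.566, -0.133]
wrist_force: [0.7, 0.3, 0.0]
width: -0.003
time: 15.68
tool_pos: [0.528, -0.1712, 0.0993]
tcp_rot: [0.13, 1.568, -0.13]
wrist_force: [-2.0, -1.2, -0.2]
width: -0.001
t 15.68 case [ -53.1 -118.4] z 99.3 world [ 528.  -171.2   99.3] F case [-1.7 -1.6 -0.2] yaw y-axis rel case y deg 0.03 xax [-0.001  0.    -1.   ] w -0.0
```

```bash
python3 -m creep '[[255,[1.2,-0.2,0],0],[255,[1,-0.2,0],0],[255,[-13,2.1,0],0],[255,[6.6,39.4,0],0],[255,[6.6,39.4,0],0],[255,[6.6,39.4,0],0],[255,[6.6,39.4,0],0],[255,[6.6,39.4,0],0]]'; python3 -m creep '[[255,[6.6,39.4,0],0],[255,[0,0,0],0],[255,[4,-0.7,0],0],[255,[2,-0.3,0],0],[255,[1.5,-0.2,0],0],[255,[1.5,-0.3,0],0],[255,[1.5,-0.2,0],0],[255,[1.5,-0.3,0],0]]';  python3 -c "
from h import *
st()"
```

```text
time: 16.35
tool_pos: [0.5514, 0.0288, 0.1003]
tcp_rot: [0.132, 1.564, -0.131]
wrist_force: [0.3, -0.9, -0.0]
width: -0.005
time: 17.02
tool_pos: [0.5667, 0.0632, 0.0995]
tcp_rot: [0.133, 1.572, -0.133]
wrist_force: [-8.3, 1.9, 7.8]
width: 0.001
t 17.02 case [-53.7 119.2] z 99.5 world [566.7  63.2  99.5] F case [-8.5  0.5  7.8] yaw y-axis rel case y deg -0.19 xax [-0.005  0.001 -1.   ] w 0.0
```

```bash
python3 -m creep '[[255,[1.2,-0.2,0],0],[255,[1.2,-0.2,0],0],[255,[1.2,-0.2,0],0],[255,[1.2,-0.2,0],0],[255,[1,-0.2,0],0],[255,[1,-0.1,0],0],[255,[0,0,0],0],[255,[0,0,0],0]]';  cat > look.py <<'E'
from h import *
from workcell import *
st()
n='top'
im,d=read_camera(n); c=get_calibration(n)
c.update(d=d); P=cloud(c); z=P[...,2]
w=ray(c,np.argwhere(np.ones_like(z))[:,::-1],.129)[:,:2].reshape(420,560,2)*1000-O*1000
a=w@EX; b=w@EY; m=(z>.1245)&(z<.1335)
for lo in [-140,-120,-100,-40,0,40,100,120,140]:
    k=m&(b>lo-10)&(b<lo+10)&(a>-120)&(a<140)
    print(lo, np.sort(a[k])[:3].round(1),np.sort(a[k&(a<146)])[-3:].round(1))
E
python3 look.py
```

```text
time: 17.68
tool_pos: [0.5736, 0.0631, 0.0995]
tcp_rot: [0.134, 1.572, -0.131]
wrist_force: [-7.6, 5.2, 5.1]
width: -0.0
t 17.68 case [-46.9 120.2] z 99.5 world [573.6  63.1  99.5] F case [-8.3  3.9  5.1] yaw y-axis rel case y deg -0.18 xax [-0.005  0.002 -1.   ] w -0.0
-140 [-39.5 -39.1 -38.7] [ 99.9 100.4 100.8]
-120 [-39.9 -39.6 -38.7] [100.8 101.2 101.2]
-100 [-40.  -39.6 -39.2] [100.4 100.8 101.2]
-40 [-37.7 -37.3 -36.8] [101.2 101.6 102.1]
0 [-38.6 -38.2 -37.8] [101.6 101.6 102. ]
40 [-37.  -36.2 -35.8] [102.  102.5 102.5]
100 [93.  95.6 97.3] [101.2 102.5 102.9]
120 [93.9 94.3 94.7] [102.4 102.9 103.3]
140 [87.8 88.3 88.7] [102.9 103.3 103.7]
```

```bash
python3 -m creep '[[255,[1.2,-0.2,0],0],[255,[1,-0.1,0],0],[255,[-14,2.3,0],0],[255,[-6.6,-39.4,0],0],[255,[-6.6,-39.4,0],0],[255,[-6.6,-39.4,0],0],[255,[-6.6,-39.4,0],0],[255,[-6.6,-39.4,0],0]]'; python3 -m creep '[[255,[-6.6,-39.4,0],0],[255,[4,-0.7,0],0],[255,[2,-0.3,0],0],[255,[1.5,-0.2,0],0],[255,[1.5,-0.3,0],0],[255,[1.5,-0.2,0],0],[255,[1.5,-0.3,0],0],[255,[1.5,-0.2,0],0]]';  python3 -c "
from h import *
st()"
```

```text
time: 18.4
tool_pos: [0.5303, -0.1347, 0.0999]
tcp_rot: [0.132, 1.566, -0.132]
wrist_force: [0.5, 0.1, -1.2]
width: 0.003
time: 19.07
tool_pos: [0.5377, -0.1725, 0.0993]
tcp_rot: [0.13, 1.568, -0.13]
wrist_force: [-2.6, -1.7, -0.3]
width: 0.001
t 19.07 case [ -43.4 -118.1] z 99.3 world [ 537.7 -172.5   99.3] F case [-2.2 -2.1 -0.3] yaw y-axis rel case y deg 0.05 xax [-0.001  0.    -1.   ] w 0.0
```

```bash
python3 -m creep '[[255,[1.2,-0.2,0],0],[255,[1.2,-0.2,0],0],[255,[-13,2.1,0],0],[255,[6.6,39.4,0],0],[255,[6.6,39.4,0],0],[255,[6.6,39.4,0],0],[255,[6.6,39.4,0],0],[255,[6.6,39.4,0],0]]'; python3 -m creep '[[255,[6.6,39.4,0],0],[255,[0,0,0],0],[255,[4,-0.7,0],0],[255,[2,-0.3,0],0],[255,[1.5,-0.2,0],0],[255,[1.5,-0.3,0],0],[255,[1.5,-0.2,0],0],[255,[1.5,-0.3,0],0]]';  python3 -c "
from h import *
st()"
```

```text
time: 19.73
tool_pos: [0.5614, 0.0274, 0.1003]
tcp_rot: [0.132, 1.564, -0.131]
wrist_force: [0.9, 0.1, 0.5]
width: -0.001
time: 20.4
tool_pos: [0.577, 0.0615, 0.0993]
tcp_rot: [0.133, 1.571, -0.133]
wrist_force: [-8.6, 1.2, 7.7]
width: -0.0
t 20.4 case [-43.3 119.2] z 99.3 world [577.   61.5  99.3] F case [-8.7 -0.2  7.7] yaw y-axis rel case y deg -0.17 xax [-0.005  0.    -1.   ] w -0.0
```

```bash
python3 -m creep '[[255,[1.2,-0.2,0],0],[255,[1.2,-0.2,0],0],[255,[1.2,-0.2,0],0],[255,[1.2,-0.2,0],0],[255,[1.2,-0.2,0],0],[255,[1,-0.2,0],0],[255,[0.6,-0.1,0],0],[255,[0,0,0],0]]'; python3 look.py
```

```text
time: 21.07
tool_pos: [0.5842, 0.0615, 0.0994]
tcp_rot: [0.134, 1.572, -0.131]
wrist_force: [-6.9, 4.2, 4.3]
width: 0.001
t 21.07 case [-36.2 120.3] z 99.4 world [584.2  61.5  99.4] F case [-7.5  3.   4.3] yaw y-axis rel case y deg -0.16 xax [-0.005  0.002 -1.   ] w 0.0
-140 [-30.5 -29.3 -29.2] [109.8 110.2 110.2]
-120 [-30.5 -30.1 -29.3] [109.8 110.2 110.7]
-100 [-29.7 -29.3 -28.9] [110.2 110.7 111.1]
-40 [-27.8 -27.4 -27. ] [111.5 111.5 111.9]
0 [-27.9 -27.5 -27.5] [111.9 112.4 112.4]
40 [-27.1 -26.7 -25.9] [111.9 112.4 112.8]
100 [108.9 111.5 113.2] [111.5 113.2 113.7]
120 [109.8 110.2 110.6] [113.2 113.7 114.1]
140 [103.7 104.2 104.6] [113.7 114.1 114.5]
```

```bash
python3 -m creep '[[255,[0,0,0],0],[255,[-13,2.1,0],0],[255,[-6.6,-39.4,0],0],[255,[-6.6,-39.4,0],0],[255,[-6.6,-39.4,0],0],[255,[-6.6,-39.4,0],0],[255,[-6.6,-39.4,0],0],[255,[-6.6,-39.4,0],0]]'; python3 -m creep '[[255,[0,0,0],0],[255,[4,-0.7,0],0],[255,[2,-0.3,0],0],[255,[1.5,-0.2,0],0],[255,[1.5,-0.3,0],0],[255,[1.5,-0.2,0],0],[255,[1.5,-0.3,0],0],[255,[1.5,-0.2,0],0]]';  python3 -c "
from h import *
st()"
```

```text
time: 21.78
tool_pos: [0.5332, -0.1758, 0.0999]
tcp_rot: [0.132, 1.566, -0.132]
wrist_force: [0.7, -0.3, 0.4]
width: -0.003
time: 22.45
tool_pos: [0.5471, -0.1745, 0.0993]
tcp_rot: [0.13, 1.568, -0.13]
wrist_force: [-3.4, -0.7, 0.6]
width: -0.002
t 22.45 case [ -33.8 -118.5] z 99.3 world [ 547.1 -174.5   99.3] F case [-3.3 -1.2  0.6] yaw y-axis rel case y deg 0.03 xax [-0.001  0.    -1.   ] w -0.0
```

```bash
python3 -m creep '[[255,[1.2,-0.2,0],0],[255,[0.8,-0.2,0],0],[255,[-13,2.1,0],0],[255,[6.6,39.4,0],0],[255,[6.6,39.4,0],0],[255,[6.6,39.4,0],0],[255,[6.6,39.4,0],0],[255,[6.6,39.4,0],0]]'; python3 -m creep '[[255,[6.6,39.4,0],0],[255,[0,0,0],0],[255,[4,-0.7,0],0],[255,[2,-0.3,0],0],[255,[1.5,-0.2,0],0],[255,[1.5,-0.3,0],0],[255,[1.5,-0.2,0],0],[255,[1.5,-0.3,0],0]]';  python3 -c "
from h import *
st()"
```

```text
time: 23.12
tool_pos: [0.5707, 0.0255, 0.1004]
tcp_rot: [0.132, 1.564, -0.131]
wrist_force: [1.4, -0.9, 0.4]
width: -0.002
time: 23.78
tool_pos: [0.5858, 0.0599, 0.0995]
tcp_rot: [0.133, 1.572, -0.133]
wrist_force: [-8.8, 2.4, 6.6]
width: -0.004
t 23.78 case [-34.3 119.1] z 99.5 world [585.8  59.9  99.5] F case [-9.1  0.9  6.6] yaw y-axis rel case y deg -0.18 xax [-0.005  0.001 -1.   ] w -0.0
```

Left face is at about -23.5 and right at about -20.5. I'll push the left on.

```bash
python3 -m creep '[[255,[1.2,-0.2,0],0],[255,[1.2,-0.2,0],0],[255,[1.2,-0.2,0],0],[255,[1.2,-0.2,0],0],[255,[1.2,-0.2,0],0],[255,[1,-0.2,0],0],[255,[0.6,-0.1,0],0],[255,[0,0,0],0]]'; python3 look.py
```

```text
time: 24.45
tool_pos: [0.5932, 0.0598, 0.0995]
tcp_rot: [0.134, 1.572, -0.131]
wrist_force: [-8.1, 5.5, 5.6]
width: 0.0
t 24.45 case [-27.  120.2] z 99.5 world [593.2  59.8  99.5] F case [-8.8  4.1  5.6] yaw y-axis rel case y deg -0.18 xax [-0.005  0.002 -1.   ] w 0.0
-140 [-21.  -20.6 -20.2] [118.4 119.3 119.7]
-120 [-21.1 -20.7 -20.3] [119.7 119.7 120.1]
-100 [-21.1 -20.7 -19.9] [119.3 119.7 120.1]
-40 [-18.7 -18.3 -18.3] [120.1 120.6 121. ]
0 [-18.8 -18.4 -18. ] [120.6 121.  121.4]
40 [-18.1 -17.6 -17.2] [121.4 121.4 121.9]
100 [] []
120 [123.2] [123.2]
140 [117.1 117.5 118. ] [122.7 123.2 123.6]
```

```bash
python3 -m creep '[[255,[0,0,0],0],[255,[-13,2.1,0],0],[255,[-6.6,-39.4,0],0],[255,[-6.6,-39.4,0],0],[255,[-6.6,-39.4,0],0],[255,[-6.6,-39.4,0],0],[255,[-6.6,-39.4,0],0],[255,[-6.6,-39.4,0],0]]'; python3 -m creep '[[255,[0,0,0],0],[255,[4,-0.7,0],0],[255,[2,-0.3,0],0],[255,[1.5,-0.2,0],0],[255,[1.5,-0.3,0],0],[255,[1.5,-0.2,0],0],[255,[1.5,-0.3,0],0],[255,[1.5,-0.2,0],0]]';  python3 -c "
from h import *
st()"
```

```text
time: 25.17
tool_pos: [0.5422, -0.1777, 0.0999]
tcp_rot: [0.132, 1.566, -0.132]
wrist_force: [0.5, -0.7, -0.3]
width: 0.001
time: 25.83
tool_pos: [0.5561, -0.1762, 0.0993]
tcp_rot: [0.13, 1.568, -0.13]
wrist_force: [-3.4, -1.5, 0.6]
width: 0.0
t 25.83 case [ -24.6 -118.7] z 99.3 world [ 556.1 -176.2   99.3] F case [-3.1 -2.1  0.6] yaw y-axis rel case y deg 0.03 xax [-0.001  0.    -1.   ] w 0.0
```

```bash
python3 -m creep '[[255,[1.2,-0.2,0],0],[255,[1,-0.2,0],0],[255,[-13,2.1,0],0],[255,[6.6,39.4,0],0],[255,[6.6,39.4,0],0],[255,[6.6,39.4,0],0],[255,[6.6,39.4,0],0],[255,[6.6,39.4,0],0]]'; python3 -m creep '[[255,[6.6,39.4,0],0],[255,[0,0,0],0],[255,[4,-0.7,0],0],[255,[2,-0.3,0],0],[255,[1.5,-0.2,0],0],[255,[1.5,-0.3,0],0],[255,[1.5,-0.2,0],0],[255,[1.5,-0.3,0],0]]';  python3 -c "
from h import *
st()"
```

```text
time: 26.5
tool_pos: [0.5801, 0.024, 0.1004]
tcp_rot: [0.133, 1.564, -0.13]
wrist_force: [0.9, -0.8, 0.1]
width: 0.001
time: 27.17
tool_pos: [0.5951, 0.0583, 0.0996]
tcp_rot: [0.133, 1.572, -0.132]
wrist_force: [-8.0, 2.0, 6.7]
width: -0.003
t 27.17 case [-24.9 119. ] z 99.6 world [595.1  58.3  99.6] F case [-8.2  0.7  6.7] yaw y-axis rel case y deg -0.18 xax [-0.005  0.001 -1.   ] w -0.0
```

```bash
python3 -m creep '[[255,[1.2,-0.2,0],0],[255,[1.2,-0.2,0],0],[255,[1.2,-0.2,0],0],[255,[1.2,-0.2,0],0],[255,[1.2,-0.2,0],0],[255,[1,-0.2,0],0],[255,[0.6,-0.1,0],0],[255,[0,0,0],0]]'; python3 look.py
```

```text
time: 27.83
tool_pos: [0.6032, 0.0579, 0.0994]
tcp_rot: [0.134, 1.571, -0.131]
wrist_force: [-6.1, 4.0, 3.9]
width: -0.001
t 27.83 case [-16.8 120. ] z 99.4 world [603.2  57.9  99.4] F case [-6.7  2.9  3.9] yaw y-axis rel case y deg -0.18 xax [-0.004  0.002 -1.   ] w -0.0
-140 [-11.1 -10.7 -10.3] [128.8 128.8 129.2]
-120 [-10.7  -9.9  -9.9] [129.2 129.6 130.1]
-100 [-11.2 -10.8 -10.4] [129.6 129.6 130.1]
-40 [-8.4 -8.4 -8. ] [130.1 130.5 130.9]
0 [-8.1 -7.7 -7.6] [131.  131.4 131.8]
40 [-6.9 -6.5 -5.2] [131.8 131.8 132.3]
100 [] []
120 [] []
140 [130.5 133.1 133.6] [130.5 133.1 133.6]
```

```bash
python3 -m creep '[[255,[0,0,0],0],[255,[-13,2.1,0],0],[255,[-6.6,-39.4,0],0],[255,[-6.6,-39.4,0],0],[255,[-6.6,-39.4,0],0],[255,[-6.6,-39.4,0],0],[255,[-6.6,-39.4,0],0],[255,[-6.6,-39.4,0],0]]'; python3 -m creep '[[255,[0,0,0],0],[255,[4,-0.7,0],0],[255,[2,-0.3,0],0],[255,[1.5,-0.2,0],0],[255,[1.5,-0.3,0],0],[255,[1.5,-0.2,0],0],[255,[1.5,-0.3,0],0],[255,[1.5,-0.2,0],0]]';  python3 -c "
from h import *
st()"
```

```text
time: 28.55
tool_pos: [0.5515, -0.1795, 0.0999]
tcp_rot: [0.132, 1.566, -0.132]
wrist_force: [0.0, -0.9, 0.6]
width: -0.004
time: 29.22
tool_pos: [0.5654, -0.178, 0.0993]
tcp_rot: [0.13, 1.568, -0.13]
wrist_force: [-3.2, -1.2, 0.8]
width: -0.002
t 29.22 case [ -15.2 -118.9] z 99.3 world [ 565.4 -178.    99.3] F case [-3.  -1.7  0.8] yaw y-axis rel case y deg 0.03 xax [-0.002 -0.    -1.   ] w -0.0
```

```bash
python3 -m creep '[[255,[1.2,-0.2,0],0],[255,[1.2,-0.2,0],0],[255,[-13,2.1,0],0],[255,[6.6,39.4,0],0],[255,[6.6,39.4,0],0],[255,[6.6,39.4,0],0],[255,[6.6,39.4,0],0],[255,[6.6,39.4,0],0]]'; python3 -m creep '[[255,[6.6,39.4,0],0],[255,[0,0,0],0],[255,[4,-0.7,0],0],[255,[2,-0.3,0],0],[255,[1.5,-0.2,0],0],[255,[1.5,-0.3,0],0],[255,[1.5,-0.2,0],0],[255,[1.5,-0.3,0],0]]';  python3 look.py
```

```text
time: 29.88
tool_pos: [0.5896, 0.0223, 0.1003]
tcp_rot: [0.133, 1.564, -0.13]
wrist_force: [0.5, -0.1, 0.4]
width: 0.0
time: 30.55
tool_pos: [0.6051, 0.0564, 0.0996]
tcp_rot: [0.133, 1.571, -0.133]
wrist_force: [-6.1, 1.1, 5.3]
width: -0.001
t 30.55 case [-14.7 118.8] z 99.6 world [605.1  56.4  99.6] F case [-6.2  0.   5.3] yaw y-axis rel case y deg -0.17 xax [-0.004  0.    -1.   ] w -0.0
-140 [-2.9 -2.4 -2. ] [137.  137.4 137.9]
-120 [-2.9 -2.5 -2.5] [137.4 137.9 137.9]
-100 [-3.7 -2.9 -2.5] [137.  137.4 137.4]
-40 [-3.  -2.6 -2.2] [136.1 136.6 137. ]
0 [-3.1 -2.7 -2.7] [136.2 136.2 136.6]
40 [-2.3 -1.9 -1.5] [135.3 135.7 136.2]
100 [] []
120 [] []
140 [] []
```

```bash
python3 -m creep '[[255,[1.2,-0.2,0],0],[255,[1.2,-0.2,0],0],[255,[1.2,-0.2,0],0],[255,[1.2,-0.2,0],0],[255,[1,-0.2,0],0],[255,[0.8,-0.2,0],0],[255,[0,0,0],0],[255,[0,0,0],0]]'; python3 look.py
```

```text
time: 31.27
tool_pos: [0.6136, 0.0561, 0.0995]
tcp_rot: [0.131, 1.567, -0.131]
wrist_force: [-1.1, 2.1, 0.5]
width: -0.003
t 31.27 case [ -6.3 119.9] z 99.5 world [613.6  56.1  99.5] F case [-1.5  1.9  0.5] yaw y-axis rel case y deg -0.06 xax [ 0.  0. -1.] w -0.0
-140 [-1.6 -1.2 -1.2] [138.7 138.7 139.2]
-120 [-1.6 -0.8 -0.4] [138.3 138.7 139.2]
-100 [-1.3 -0.8 -0.4] [138.7 139.2 139.6]
-40 [1.1 1.5 1.6] [138.8 139.2 139.6]
0 [1.9 2.3 2.3] [139.2 139.2 139.6]
40 [2.7 3.1 3.5] [139.2 139.6 139.6]
100 [] []
120 [] []
140 [] []
```

```bash
python3 -m creep '[[255,[0,0,0],0],[255,[-13,2.1,0],0],[255,[-6.6,-39.4,0],0],[255,[-6.6,-39.4,0],0],[255,[-6.6,-39.4,0],0],[255,[-6.6,-39.4,0],0],[255,[-6.6,-39.4,0],0],[255,[-6.6,-39.4,0],0]]'; python3 -m creep '[[255,[0,0,0],0],[255,[4,-0.7,0],0],[255,[2,-0.3,0],0],[255,[1.4,-0.2,0],0],[255,[1.4,-0.3,0],0],[255,[1.4,-0.2,0],0],[255,[1.4,-0.3,0],0],[255,[1.4,-0.2,0],0]]';  python3 look.py
```

```text
time: 31.98
tool_pos: [0.5609, -0.1807, 0.1002]
tcp_rot: [0.129, 1.565, -0.132]
wrist_force: [-0.0, -0.1, 0.1]
width: 0.002
time: 32.65
tool_pos: [0.5735, -0.1796, 0.0994]
tcp_rot: [0.13, 1.568, -0.13]
wrist_force: [-2.7, -0.3, 1.3]
width: 0.002
t 32.65 case [  -6.9 -119.1] z 99.4 world [ 573.5 -179.6   99.4] F case [-2.6 -0.7  1.3] yaw y-axis rel case y deg 0.02 xax [-0.001  0.    -1.   ] w 0.0
-140 [] []
-120 [132.7 135.3 135.7] [137.9 138.3 138.7]
-100 [22.  22.5 22.9] [138.7 139.2 139.6]
-40 [3.6 4.  4.1] [138.8 139.2 139.6]
0 [3.6 4.8 5.2] [139.2 139.2 139.6]
40 [3.9 4.8 5.2] [139.2 139.6 139.6]
100 [3.4 3.8 4.2] [137.9 139.2 139.7]
120 [3.8 4.2 4.6] [139.2 139.7 139.7]
140 [3.8 4.2 4.6] [138.8 139.2 139.7]
```

```bash
python3 -m creep '[[255,[1.2,-0.2,0],0],[255,[1.2,-0.2,0],0],[255,[1.2,-0.2,0],0],[255,[0.5,-0.1,0],0],[255,[-14,2.3,0],0],[255,[6.6,39.4,0],0],[255,[6.6,39.4,0],0],[255,[6.6,39.4,0],0]]'; python3 -m creep '[[255,[6.6,39.4,0],0],[255,[6.6,39.4,0],0],[255,[6.6,39.4,0],0],[255,[0,0,0],0],[255,[4,-0.7,0],0],[255,[2,-0.3,0],0],[255,[1.5,-0.2,0],0],[255,[1.5,-0.3,0],0]]';  python3 look.py
```

```text
time: 33.37
tool_pos: [0.5845, -0.0598, 0.1]
tcp_rot: [0.133, 1.564, -0.133]
wrist_force: [0.5, -0.3, -0.2]
width: 0.003
time: 34.03
tool_pos: [0.6128, 0.0547, 0.0996]
tcp_rot: [0.132, 1.567, -0.133]
wrist_force: [-0.7, 0.1, -0.1]
width: -0.001
t 34.03 case [ -6.9 118.4] z 99.6 world [612.8  54.7  99.6] F case [-0.7 -0.  -0.1] yaw y-axis rel case y deg -0.17 xax [ 0. -0. -1.] w -0.0
-140 [5.8 6.3 6.3] [139.2 139.2 139.6]
-120 [5.  5.4 5.4] [138.7 139.2 139.6]
-100 [6.2 6.6 6.6] [138.7 139.2 139.6]
-40 [6.1 6.5 6.9] [138.8 139.2 139.6]
0 [6.5 6.9 7.3] [139.2 139.2 139.6]
40 [6.  6.4 8.1] [139.2 139.6 139.6]
100 [] []
120 [] []
140 [] []
```

```bash
python3 -m creep '[[255,[1.2,-0.2,0],0],[255,[1.2,-0.2,0],0],[255,[1.2,-0.2,0],0],[255,[1.2,-0.2,0],0],[255,[1,-0.2,0],0],[255,[0.8,-0.1,0],0],[255,[0,0,0],0],[255,[0,0,0],0]]'; python3 look.py
```

```text
time: 34.75
tool_pos: [0.6179, 0.055, 0.0995]
tcp_rot: [0.13, 1.569, -0.131]
wrist_force: [-4.7, -1.5, 3.5]
width: 0.001
t 34.75 case [ -1.9 119.5] z 99.5 world [617.9  55.   99.5] F case [-4.4 -2.2  3.5] yaw y-axis rel case y deg -0.05 xax [-0.003 -0.    -1.   ] w 0.0
-140 [5.8 6.3 6.7] [139.2 139.2 139.6]
-120 [5.4 6.2 6.7] [138.7 139.2 139.6]
-100 [6.6 7.1 7.5] [138.7 139.2 139.6]
-40 [7.4 7.8 8.2] [138.8 139.2 139.6]
0 [7.3 7.7 8.1] [138.8 139.2 139.6]
40 [8.1 8.5 8.9] [139.2 139.6 139.6]
100 [] []
120 [] []
140 [] []
```

```bash
python3 -m creep '[[255,[0.6,-0.1,0],0],[255,[0.6,-0.1,0],0],[255,[0.6,-0.1,0],0],[255,[0,0,0],0],[255,[0,0,0],0],[255,[0,0,0],0],[255,[0,0,0],0],[255,[0,0,0],0]]'; python3 -c "
from h import *
st()"
```

```text
time: 35.47
tool_pos: [0.6178, 0.055, 0.0995]
tcp_rot: [0.13, 1.573, -0.131]
wrist_force: [-10.7, -0.1, 7.7]
width: -0.002
t 35.47 case [ -1.9 119.5] z 99.5 world [617.8  55.   99.5] F case [-10.5  -1.8   7.7] yaw y-axis rel case y deg -0.04 xax [-0.006 -0.    -1.   ] w -0.0
```

```bash
python3 -m creep '[[255,[0,0,0],0],[255,[-12,2,0],0],[255,[-6.6,-39.4,0],0],[255,[-6.6,-39.4,0],0],[255,[-6.6,-39.4,0],0],[255,[-6.6,-39.4,0],0],[255,[-6.6,-39.4,0],0],[255,[-6.6,-39.4,0],0]]'; python3 -m creep '[[255,[0,0,0],0],[255,[4,-0.7,0],0],[255,[1.5,-0.3,0],0],[255,[1.4,-0.2,0],0],[255,[1.2,-0.2,0],0],[255,[1,-0.2,0],0],[255,[1,-0.2,0],0],[255,[0,0,0],0]]';  python3 look.py
```

```text
time: 36.13
tool_pos: [0.5695, -0.1814, 0.1]
tcp_rot: [0.13, 1.565, -0.131]
wrist_force: [0.5, -0.4, 0.5]
width: -0.001
time: 36.8
tool_pos: [0.5775, -0.1797, 0.0995]
tcp_rot: [0.13, 1.572, -0.129]
wrist_force: [-7.4, 0.9, 6.6]
width: -0.002
t 36.8 case [  -2.9 -118.6] z 99.5 world [ 577.5 -179.7   99.5] F case [-7.4 -0.3  6.6] yaw y-axis rel case y deg 0.07 xax [-0.005  0.001 -1.   ] w -0.0
-140 [] []
-120 [] []
-100 [27.5 27.9 30. ] [138.7 139.2 139.6]
-40 [7.4 7.8 8.2] [138.8 139.2 139.6]
0 [7.7 7.7 8.1] [139.2 139.2 139.6]
40 [7.7 8.1 8.5] [138.8 139.6 139.6]
100 [7.2 8.4 8.4] [138.4 139.2 139.7]
120 [7.5 7.6 8. ] [139.2 139.7 139.7]
140 [7.9 8.4 8.8] [138.8 139.2 139.7]
```

```bash
python3 -m creep '[[255,[0.6,-0.1,0],0],[255,[0.6,-0.1,0],0],[255,[0.6,-0.1,0],0],[255,[0,0,0],0],[255,[0,0,0],0],[255,[0,0,0],0],[255,[0,0,0],0],[255,[0,0,0],0]]'; python3 -c "
from h import *
st()"
```

```text
time: 37.52
tool_pos: [0.5787, -0.1802, 0.0995]
tcp_rot: [0.13, 1.573, -0.129]
wrist_force: [-9.2, 0.8, 6.7]
width: 0.002
t 37.52 case [  -1.7 -118.9] z 99.5 world [ 578.7 -180.2   99.5] F case [-9.2 -0.7  6.7] yaw y-axis rel case y deg 0.07 xax [-0.006  0.001 -1.   ] w 0.0
```

```bash
python3 -m creep '[[255,[0.6,-0.1,0],0],[255,[0.6,-0.1,0],0],[255,[0.6,-0.1,0],0],[255,[0,0,0],0],[255,[0,0,0],0],[255,[0,0,0],0],[255,[0,0,0],0],[255,[0,0,0],0]]'; python3 -c "
from h import *
st()"
```

```text
time: 38.18
tool_pos: [0.5792, -0.1804, 0.0995]
tcp_rot: [0.13, 1.576, -0.129]
wrist_force: [-12.7, 0.4, 9.9]
width: 0.0
t 38.18 case [  -1.2 -119. ] z 99.5 world [ 579.2 -180.4   99.5] F case [-12.6  -1.7   9.9] yaw y-axis rel case y deg 0.07 xax [-0.009  0.001 -1.   ] w 0.0
```

```bash
python3 -m creep '[[255,[0,0,0],0],[255,[-13,2.1,0],0],[255,[6.6,39.4,0],0],[255,[6.6,39.4,0],0],[255,[6.6,39.4,0],0],[255,[6.6,39.4,0],0],[255,[6.6,39.4,0],0],[255,[6.6,39.4,0],0]]'; python3 -m creep '[[255,[0,0,0],0],[255,[4,-0.7,0],0],[255,[2,-0.3,0],0],[255,[1.4,-0.2,0],0],[255,[1.4,-0.2,0],0],[255,[1.2,-0.2,0],0],[255,[1,-0.2,0],0],[255,[0,0,0],0]]';  python3 look.py
```

```text
time: 38.85
tool_pos: [0.6098, 0.0597, 0.0998]
tcp_rot: [0.13, 1.566, -0.129]
wrist_force: [1.0, 0.2, -0.3]
width: -0.004
time: 39.52
tool_pos: [0.618, 0.0541, 0.0995]
tcp_rot: [0.133, 1.573, -0.132]
wrist_force: [-8.6, 2.1, 6.5]
width: -0.001
t 39.52 case [ -1.6 118.6] z 99.5 world [618.   54.1  99.5] F case [-8.9  0.7  6.5] yaw y-axis rel case y deg -0.19 xax [-0.006  0.001 -1.   ] w -0.0
-140 [8.8 9.2 9.2] [139.2 139.2 139.6]
-120 [7.9 7.9 8.3] [138.7 139.2 139.6]
-100 [8.3 8.7 9.1] [138.7 139.2 139.6]
-40 [8.6 9.  9.4] [138.8 139.2 139.6]
0 [8.6 9.  9.4] [139.2 139.2 139.6]
40 [ 8.9 11.  11.4] [139.2 139.6 139.6]
100 [] []
120 [] []
140 [] []
```

```bash
python3 -m creep '[[255,[0.6,-0.1,0],0],[255,[0.6,-0.1,0],0],[255,[0.6,-0.1,0],0],[255,[0,0,0],0],[255,[0,0,0],0],[255,[0,0,0],0],[255,[0,0,0],0],[255,[0,0,0],0]]'; python3 -c "
from h import *
st()"
```

```text
time: 40.23
tool_pos: [0.6179, 0.0541, 0.0995]
tcp_rot: [0.133, 1.576, -0.132]
wrist_force: [-13.2, 3.5, 9.5]
width: 0.001
t 40.23 case [ -1.7 118.7] z 99.5 world [617.9  54.1  99.5] F case [-13.5   1.3   9.5] yaw y-axis rel case y deg -0.18 xax [-0.009  0.002 -1.   ] w 0.0
```

```bash
python3 -m creep '[[255,[0.6,-0.1,0],0],[255,[0.6,-0.1,0],0],[255,[0.6,-0.1,0],0],[255,[0,0,0],0],[255,[0,0,0],0],[255,[0,0,0],0],[255,[0,0,0],0],[255,[0,0,0],0]]'; python3 look.py
python3 - <<'E'
from h import *
from workcell import *
im,d=read_camera('wrist'); cv2.imwrite('pics/w2.png',im)
im,d=read_camera('scene'); cv2.imwrite('pics/s2.png',cv2.resize(im[110:310,130:390],None,fx=3,fy=3,interpolation=cv2.INTER_CUBIC))
E
```

```text
time: 40.9
tool_pos: [0.6179, 0.0541, 0.0995]
tcp_rot: [0.133, 1.58, -0.132]
wrist_force: [-18.6, 4.3, 13.9]
width: 0.005
t 40.9 case [ -1.8 118.7] z 99.5 world [617.9  54.1  99.5] F case [-19.1   1.2  13.9] yaw y-axis rel case y deg -0.18 xax [-0.013  0.002 -1.   ] w 0.0
-140 [7.1 8.8 9.2] [139.2 139.2 139.6]
-120 [7.9 8.3 8.3] [138.7 139.2 139.6]
-100 [7.5 8.3 8.7] [138.7 139.2 139.6]
-40 [8.6 9.  9.4] [138.8 139.2 139.6]
0 [9.  9.4 9.8] [139.2 139.2 139.6]
40 [ 8.5  8.9 11. ] [139.2 139.6 139.6]
100 [] []
120 [] []
140 [] []
```

View pics/s2.png

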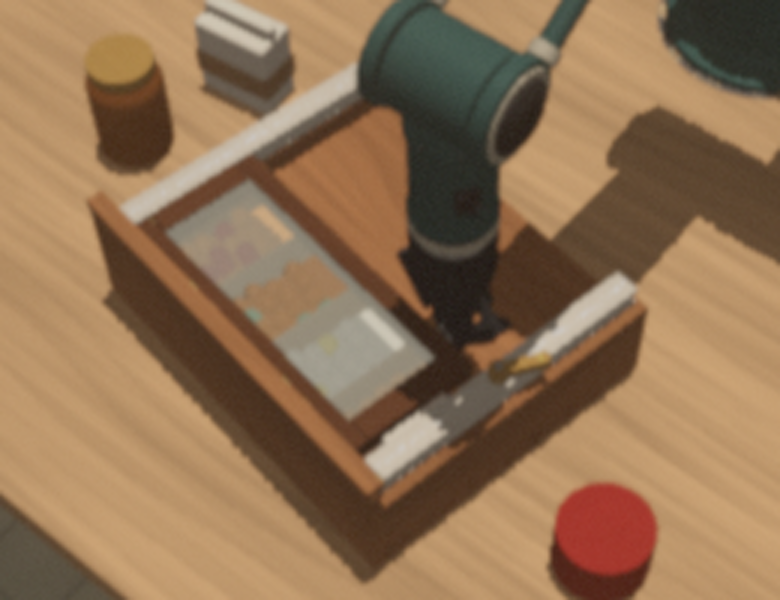

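The left end is firm: no motion as the force rose from 9 to 19 N. I'll check the right end once more.

```bash
python3 -m creep '[[255,[-8,1.3,0],0],[255,[-7,1.1,0],0],[255,[-6.6,-39.4,0],0],[255,[-6.6,-39.4,0],0],[255,[-6.6,-39.4,0],0],[255,[-6.6,-39.4,0],0],[255,[-6.6,-39.4,0],0],[255,[-6.6,-39.4,0],0]]'; python3 -m creep '[[255,[0,0,0],0],[255,[4,-0.7,0],0],[255,[3,-0.5,0],0],[255,[2,-0.3,0],0],[255,[2,-0.3,0],0],[255,[1.5,-0.2,0],0],[255,[1,-0.2,0],0],[255,[0,0,0],0]]';  python3 -c "
from h import *
st()"
```

```text
time: 41.72
tool_pos: [0.5689, -0.1826, 0.0998]
tcp_rot: [0.131, 1.566, -0.132]
wrist_force: [0.0, 0.3, 0.7]
width: 0.002
time: 42.38
tool_pos: [0.5791, -0.1807, 0.0994]
tcp_rot: [0.129, 1.577, -0.129]
wrist_force: [-14.3, -1.6, 10.4]
width: -0.0
t 42.38 case [  -1.2 -119.3] z 99.4 world [ 579.1 -180.7   99.4] F case [-13.8  -4.   10.4] yaw y-axis rel case y deg 0.12 xax [-0.01   0.001 -1.   ] w -0.0
```

```bash
python3 -m creep '[[255,[0.6,-0.1,0],0],[255,[0.6,-0.1,0],0],[255,[0.4,-0.1,0],0],[255,[0,0,0],0],[255,[0,0,0],0],[255,[0,0,0],0],[255,[0,0,0],0],[255,[0,0,0],0]]'; python3 -c "
from h import *
st()"
```

```text
time: 43.05
tool_pos: [0.5791, -0.1807, 0.0994]
tcp_rot: [0.129, 1.58, -0.129]
wrist_force: [-18.5, -0.5, 14.3]
width: 0.003
t 43.05 case [  -1.2 -119.3] z 99.4 world [ 579.1 -180.7   99.4] F case [-18.1  -3.6  14.3] yaw y-axis rel case y deg 0.12 xax [-0.013  0.001 -1.   ] w 0.0
```

Both ends are hard home: right stays at -1.2 and left at -1.8 under 18 N. I'll back off, rise and measure the turn-button.

```bash
python3 -m creep '[[255,[-10,1.6,0],0],[255,[-6,1,0],0],[255,[0,0,30],0],[255,[0,0,30],0],[255,[6.6,39.4,0],0],[255,[6.6,39.4,0],0],[255,[6.6,39.4,0],0],[255,[6.6,39.4,0],0]]'
python3 - <<'E'
from h import *
from workcell import *
st()
for n in ['top','scene']:
    im,d=read_camera(n); c=get_calibration(n)
    np.savez(f"pics/{n}3.npz",im=im,d=d,**{k:np.array(v) for k,v in c.items()})
c=load('pics/top3.npz'); im=c['im']
cv2.imwrite('pics/top3.png',cv2.resize(im[120:300,180:440],None,fx=3,fy=3,interpolation=cv2.INTER_CUBIC))
hsv=cv2.cvtColor(im,cv2.COLOR_BGR2HSV)
w=ray(c,np.argwhere(np.ones(im.shape[:2]))[:,::-1],.135)[:,:2].reshape(420,560,2)*1000-O*1000
a=w@EX;b=w@EY
m=(hsv[...,0]>8)&(hsv[...,0]<30)&(hsv[...,1]>90)&(hsv[...,2]>90)&(abs(a+15)<50)&(b>165)&(b<196)
A,B=a[m],b[m]; print(m.sum(),A.min(),A.max(),B.min(),B.max())
z=cloud(c)[...,2]
m2=(z>.1275)&(z<.142)&(abs(a+15)<60)&(b>150)&(b<225)
A,B=a[m2],b[m2]; print(m2.sum(),A.min(),A.max(),B.min(),B.max())
p=np.c_[A,B]; mu=p.mean(0); u,s,vt=np.linalg.svd(p-mu); print(mu,vt[0],np.arctan2(-vt[0][1],-vt[0][0]),((p-mu)@vt[0]).min(),((p-mu)@vt[0]).max())
E
```

```text
time: 43.72
tool_pos: [0.5956, -0.0197, 0.1601]
tcp_rot: [0.131, 1.565, -0.13]
wrist_force: [-0.1, 0.2, 0.2]
width: -0.002
t 43.72 case [-11.5  42.2] z 160.1 world [595.6 -19.7 160.1] F case [-0.1  0.1  0.2] yaw y-axis rel case y deg -0.04 xax [ 0.002  0.    -1.   ] w -0.0
142 -63.609241105963726 33.73183803665502 172.01055830819362 195.95832049450948
162 -46.10421556595099 43.84853392311645 150.1674699684292 202.85100372251188
[ -8.28161343 179.89783648] [-0.85018434  0.52648512] -0.5544609912201773 -59.84078619789232 40.96268464515343
```

View pics/top3.png

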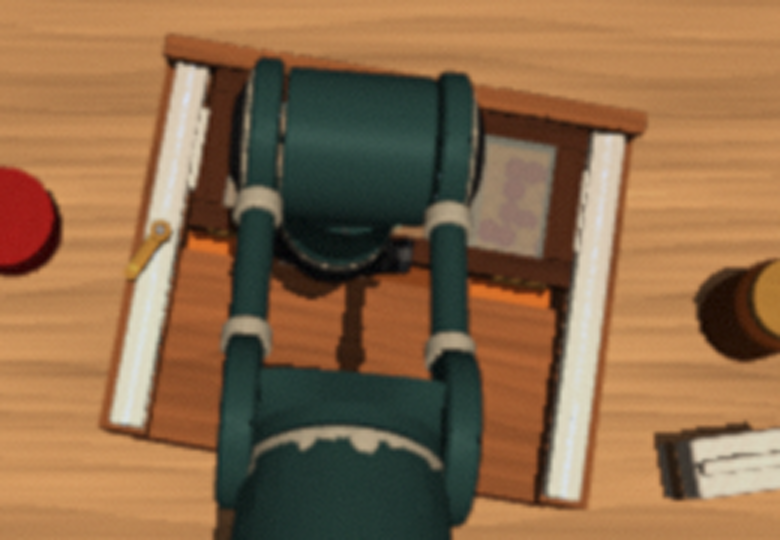

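The top view shows the hub at crop (158,231) and the tip at (131,275), with the lid's far edge against the board. I'll compute the button's pose and the sweep path.

Run:
```python
from h import *
c=load('pics/top3.npz')
uv=np.array([[158,231],[131,276]])/3+[180,120]-0.3
w=ray(c,uv,.135)[:,:2]; q=np.array([w2c(p) for p in w]); print(q)
d=q[1]-q[0]; print('ang',np.arctan2(-d[1],-d[0]),np.linalg.norm(d))
def P(phi,extra=0,r=36,hx=10.7,hy=14.5):
    u=np.array([-np.cos(phi),-np.sin(phi)]); n=np.array([np.sin(phi),-np.cos(phi)])
    s=hx*abs(np.sin(phi))+hy*abs(np.cos(phi))
    return np.array([0.5,180])+r*u-(6+s+extra)*n
prev=None
print('start',P(-.6,6),c2w(*P(-.6,6)))
for phi in np.r_[-.6,np.linspace(-.4,1.57,14)]:
    p=P(phi); g=c2w(*p); print(round(phi,2),p.round(1),g.round(1),None if prev is None else (g-prev).round(1)); prev=g
```

```text
[[ -2.00697778 181.44301181]
 [-42.7672514  196.34089749]]
ang -0.3504161256491848 43.39754490129778
start [-12.26770307 225.09465925] [625.0518757  160.83237642]
-0.6 [-15.7 220.1] [620.9 156.5] None
-0.4 [-23.5 215.7] [612.4 153.4] [-8.5 -3.1]
-0.25 [-28.8 210.8] [606.4 149.5] [-6.  -3.9]
-0.1 [-33.3 204.9] [601.  144.3] [-5.4 -5.2]
0.05 [-36.6 199.1] [596.8 139.2] [-4.3 -5.2]
0.21 [-39.3 194.5] [593.3 135.2] [-3.4 -4. ]
0.36 [-41.4 189.2] [590.4 130.3] [-2.9 -4.9]
0.51 [-42.6 183.3] [588.3 124.6] [-2.1 -5.7]
0.66 [-42.7 176.9] [587.1 118.3] [-1.1 -6.3]
0.81 [-41.5 170.2] [587.2 111.5] [ 0.1 -6.8]
0.96 [-39.  163.6] [588.6 104.6] [ 1.4 -6.9]
1.12 [-35.1 157.3] [591.4  97.8] [ 2.8 -6.8]
1.27 [-29.9 151.8] [595.6  91.4] [ 4.2 -6.3]
1.42 [-23.5 147.3] [601.1  85.9] [ 5.5 -5.5]
1.57 [-16.2 144. ] [607.8  81.5] [ 6.6 -4.4]
```

```bash
python3 -m creep '[[255,[5,37.5,0],0],[255,[5,37.5,0],0],[255,[5,37.5,0],0],[255,[5,37.5,0],0],[255,[4.5,38,0],0],[255,[0,0,0],0],[255,[0,0,-17],0],[255,[0,0,-17],0]]'
python3 - <<'E'
from h import *
from workcell import *
st()
im,d=read_camera('scene'); cv2.imwrite('pics/s4.png',cv2.resize(im[180:310,240:380],None,fx=5,fy=5,interpolation=cv2.INTER_CUBIC))
E
```

```text
time: 44.48
tool_pos: [0.621, 0.1674, 0.1267]
tcp_rot: [0.129, 1.563, -0.128]
wrist_force: [0.1, -0.1, 0.3]
width: 0.001
t 44.48 case [-17.4 230.9] z 126.7 world [621.  167.4 126.7] F case [ 0.1 -0.1  0.3] yaw y-axis rel case y deg 0.12 xax [ 0.004  0.001 -1.   ] w 0.0
```

View pics/s4.png

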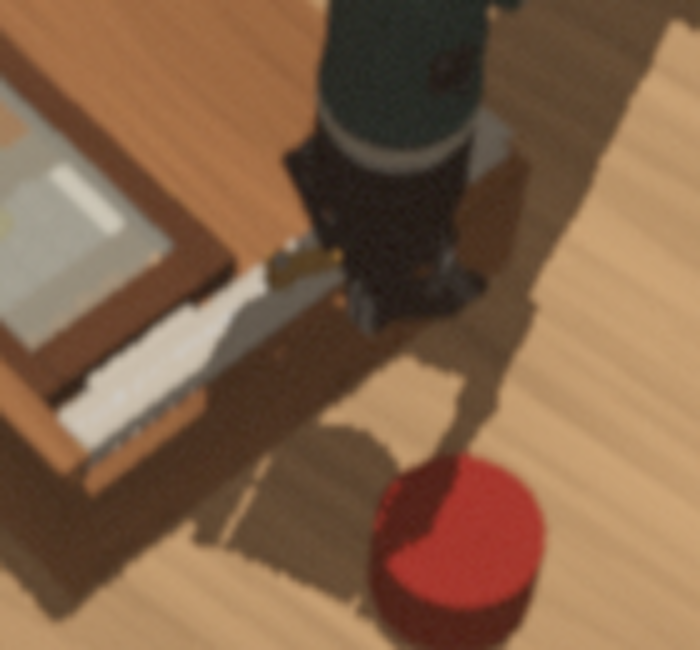

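The fingers stand just outside the button's bar, clear of it and above the tin's height. Starting the sweep.

```bash
python3 -m creep '[[255,[-4,-7,0],0],[255,[-4,-7.5,0],0],[255,[-6,-4,0],0],[255,[-5.4,-5.2,0],0],[255,[-4.3,-5.2,0],0],[255,[-3.4,-4,0],0],[255,[-2.9,-4.9,0],0],[255,[-2.1,-5.7,0],0]]'; python3 -c "
from h import *
st()"
```

```text
time: 45.2
tool_pos: [0.5875, 0.1221, 0.1264]
tcp_rot: [0.132, 1.566, -0.13]
wrist_force: [1.7, 2.4, 1.3]
width: 0.0
t 45.2 case [-43.  180.7] z 126.4 world [587.5 122.1 126.4] F case [1.3 2.7 1.3] yaw y-axis rel case y deg -0.06 xax [ 0.001  0.001 -1.   ] w 0.0
```

```bash
python3 -m creep '[[255,[-1.1,-6,0],0],[255,[0.1,-6.8,0],0],[255,[1.4,-6.9,0],0],[255,[2.8,-6.8,0],0],[255,[4.2,-6.3,0],0],[255,[5.5,-5.5,0],0],[255,[6.6,-4.4,0],0],[255,[0,0,0],0]]'
python3 - <<'E'
from h import *
from workcell import *
st()
im,d=read_camera('top'); cv2.imwrite('pics/t5.png',cv2.resize(im[160:260,190:300],None,fx=6,fy=6,interpolation=cv2.INTER_CUBIC))
im,d=read_camera('scene'); cv2.imwrite('pics/s5.png',cv2.resize(im[180:310,240:380],None,fx=5,fy=5,interpolation=cv2.INTER_CUBIC))
E
```

```text
time: 45.87
tool_pos: [0.606, 0.0788, 0.1245]
tcp_rot: [0.132, 1.572, -0.132]
wrist_force: [-4.7, 2.3, 1.6]
width: -0.001
t 45.87 case [-17.6 141. ] z 124.5 world [606.   78.8 124.5] F case [-5.   1.4  1.6] yaw y-axis rel case y deg -0.12 xax [-0.005  0.    -1.   ] w -0.0
```

View pics/s5.png

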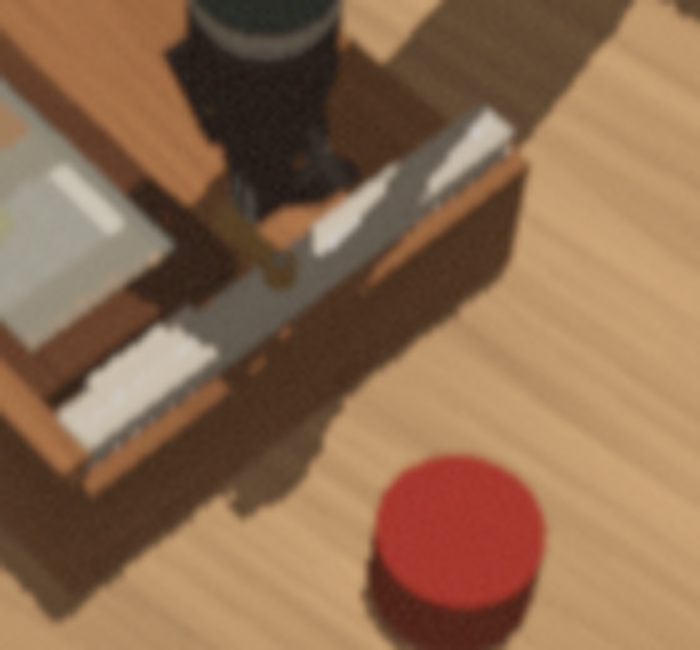

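View pics/t5.png

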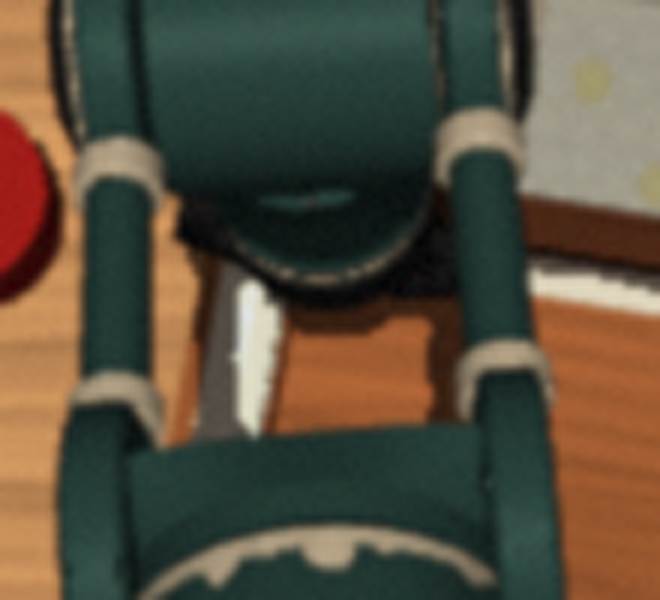

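The bar lies across behind the lid. One small extra push will tell me whether it's at its stop.

```bash
python3 -m creep '[[255,[0.7,-0.1,0],0],[255,[0.7,-0.1,0],0],[255,[0,0,0],0],[255,[0,0,0],0],[255,[0,0,0],0],[255,[0,0,0],0],[255,[0,0,0],0],[255,[0,0,0],0]]'; python3 -c "
from h import *
st()"
```

```text
time: 46.63
tool_pos: [0.606, 0.0788, 0.1245]
tcp_rot: [0.13, 1.573, -0.132]
wrist_force: [-7.8, 0.6, 1.4]
width: 0.002
t 46.63 case [-17.5 141. ] z 124.5 world [606.   78.8 124.5] F case [-7.7 -0.7  1.4] yaw y-axis rel case y deg -0.05 xax [-0.006 -0.001 -1.   ] w 0.0
```

It's at the stop. Backing off, rising and moving clear, then a last look.

```bash
python3 -m creep '[[255,[-8,1.3,0],0],[255,[-15,2.5,0],0],[255,[-15,2.5,0],0],[255,[0,0,35],0],[255,[0,0,35],0],[255,[-5,30,30],0],[255,[-10,38,0],0],[255,[-10,38,0],0]]'; python3 -m creep '[[255,[-10,39,0],0],[255,[-10,39,0],0],[255,[-10,39,0],0],[255,[-10,39,0],0],[255,[-10,39,0],0],[255,[0,0,0],0],[255,[0,0,0],0],[255,[0,0,0],0]]'; python3 look.py
python3 - <<'E'
from h import *
from workcell import *
for n in ['top','scene']:
    im,d=read_camera(n); c=get_calibration(n)
    np.savez(f"pics/{n}6.npz",im=im,d=d,**{k:np.array(v) for k,v in c.items()})
    cr=im[120:300,160:460] if n=='top' else im[90:320,130:390]
    cv2.imwrite(f'pics/{n}6.png',cv2.resize(cr,None,fx=2.6,fy=2.6,interpolation=cv2.INTER_CUBIC))
E
```

```text
time: 47.3
tool_pos: [0.5487, 0.1916, 0.2294]
tcp_rot: [0.135, 1.557, -0.131]
wrist_force: [0.2, -0.1, -0.6]
width: -0.005
time: 47.97
tool_pos: [0.496, 0.3858, 0.225]
tcp_rot: [0.13, 1.565, -0.13]
wrist_force: [0.0, 0.5, -0.4]
width: 0.0
t 47.97 case [-176.6  425.6] z 225.0 world [496.  385.8 225. ] F case [-0.1  0.5 -0.4] yaw y-axis rel case y deg 0.0 xax [ 0.001 -0.001 -1.   ] w 0.0
-140 [8.8 9.2 9.6] [139.2 139.2 139.6]
-120 [8.3 9.2 9.6] [138.7 139.2 139.6]
-100 [7.5 8.3 8.7] [138.7 139.2 139.6]
-40 [9.  9.4 9.5] [138.8 139.2 139.6]
0 [8.6 9.  9.4] [139.2 139.2 139.6]
40 [8.5 8.5 8.9] [139.2 139.6 139.6]
100 [7.6 8.4 8.4] [138.8 139.2 139.7]
120 [8.4 8.8 9.2] [139.2 139.7 139.7]
140 [-6.6 -6.2 -6.2] [138.8 139.2 139.7]
```

View pics/top6.png

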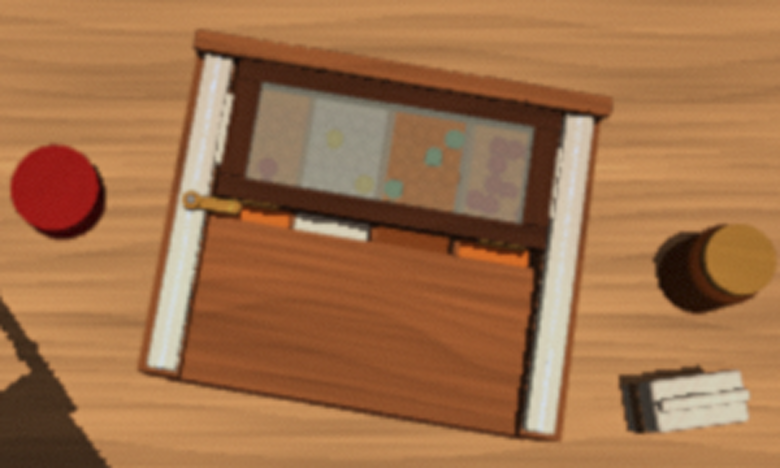

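View pics/scene6.png

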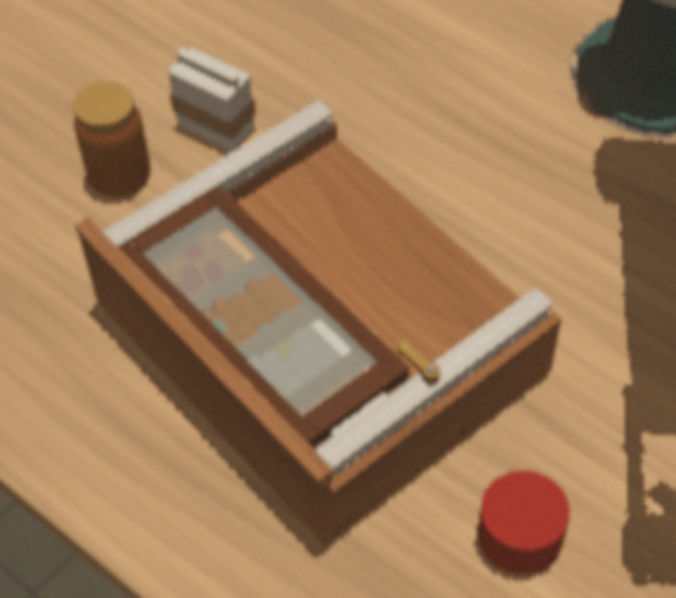

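Run:
```python
from h import *
c=load('pics/top6.npz'); im=c['im']; z=cloud(c)[...,2]
w=ray(c,np.argwhere(np.ones(im.shape[:2]))[:,::-1],.135)[:,:2].reshape(420,560,2)*1000-O*1000
a=w@EX;b=w@EY
m=(z>.127)&(abs(a)<12)&(b>128)&(b<192)
l=m&(b<170)&(a<7)
print(m.sum(),b[m].min(),b[m].max())
f=np.polyfit(b[l],a[l],1); print('slope',f,'angle',np.pi/2+np.arctan(f[0])*1, 'x at tip,hub',np.polyval(f,[135,180]))
# goods before/after
c0=load('pics/top0.npz')
for nm,(u0,v0,u1,v1) in dict(tin=(160,170,205,218),jar=(405,195,465,245),packet=(395,255,455,292)).items():
    print(nm,np.abs(c0['im'][v0:v1,u0:u1].astype(int)-im[v0:v1,u0:u1]).mean().round(2))
```

```text
142 129.5250172521463 187.98603526750043
slope [-0.01571067  0.77629162] angle 1.5550869476571942 x at tip,hub [-1.34464903 -2.05162925]
tin 5.77
jar 6.06
packet 7.41
```

```bash
python3 -c "
from h import *
c0=load('pics/top0.npz');c=load('pics/top6.npz')
print('bg',np.abs(c0['im'][105:128,250:400].astype(int)-c['im'][105:128,250:400]).mean())
st()
from workcell import finish_job
print(finish_job())"
```

```text
bg 7.501256038647343
t 48.12 case [-176.1  424.4] z 225.0 world [496.3 384.5 225. ] F case [ 0.5 -0.6 -0.3] yaw y-axis rel case y deg -0.16 xax [ 0.001 -0.    -1.   ] w 0.01
the job is handed in; nothing more can be done
None
```

The case is shut and locked, and I handed the job in at 48.1 s of the 72 allowed.

- **Lid:** I pushed the two ends in turn, about 8–10 mm at a time, keeping one end no more than about 5–6 mm ahead of the other. It never visibly bound. Readings were 1–9 N while it slid and up to 19 N when I tested it at the stop. Force is only reported at the end of each move, so brief peaks could have been missed.
- **Fully home:** Neither end moved when I pressed it against the far board, up to 19 N on the left and 18 N on the right. In the last picture the near edge is straight, at about 9 mm in the case frame. It should be 10 mm, a difference within the error of my camera-based case position.
- **Turn-button:** I swung it from about -0.4 rad across to its stop, where it held still as the push rose from 5 to 8 N. The last picture gives about 1.56 rad, with the bar lying behind the lid's near face.
- **Jar, packet and tin:** The before and after pictures differ only by image noise around them, so they have not moved.

The gripper was clear of everything at hand-in. No check failed; the only disagreement was the 1 mm offset noted above.

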